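Lock the simulator's gearshift mount with its pins

ROBOT

A 6-joint arm with a two-finger parallel gripper is mounted at the origin on the work surface. World frame = base frame: x ahead of the robot, y to its left, z up, the work surface at z = 0. Lengths are in m, angles in rad, forces in N, time in s.
With the tool pointing down it reaches from about 0.225 to 0.875 m from the base axis. Payload 3.4 kg.
Tool frame: the origin (TCP) lies between the finger pads; the fingertips stand 11 mm ahead of it and the grasp point (between the pads) lies 8 mm behind it; z points along the fingers, y is the direction in which the jaws open and shut (so a half turn about z gives the same grasp; the last joint's range is limited). The gripper opens to 85 mm and grips with 20 to 120 N. Pads are 22 mm wide; open, the fingers measure 114 mm over their backs; the gripper's body (76 mm by 85 mm) begins 54 mm behind the grasp point. The pads swing forward as they close: fully open they stand 13 mm farther back than shut.
Start: joints at [-0.121, 0.276, 1.505, -0, 1.361, -0.121], TCP at [0.575, -0, 0.242] pointing down, gripper open.
Joint ranges: [-2.89, 2.89], [-0.75, 2.08], [0.22, 2.7], [-1.18, 4.32], [0.11, 2.71], [-2.7, 2.7]. Speed limits (rad/s): [2.57, 2.57, 3.14, 3.14, 3.14, 3.14].

INTERFACE

Orientations are given as a unit quaternion [w, x, y, z].
In Python, from rig import manip gives the robot as it stands. The module is installed in compiled form; this text tells all that it offers.
- The arm moves only by the tool move_arm, never from a script. Its argument "series" is a list that holds one entry, the list of rows, each a list of 7 numbers: the shift along the world's x, y, z in m, then the turn, a rotation vector about the world's x, y, z in rad, then the finger opening in m, from 0 to 0.0854. A call has 1 to 20 rows; each row shifts and turns the commanded pose from where the row before left it; what a row does not reach is not made up. A row lasts 1/12 s, in which the tool goes at most 41.7 mm and 7.16 degrees, less where a joint would pass 70% of its speed; a pose out of reach is approached as far as the arm can. A call with a gripper value outside its range is refused whole. The fingers move at their own pace and stop on an object; "newtons" is the grip in N (left out, the last holds). Time passes only in rows, so rows that do not move let the fingers close. It gives the time, the measured TCP pose, the force and the opening at its end, in the units of the state.
- manip.get_state(): the state, without advancing time (a new reading comes with each control period).
- manip.get_image(name): name is "scene" or "side" or "wrist"; returns a dict with "color" (384x512x3 uint8, red, green, blue), "fx", "fy", "cx", "cy" (pixels), "R" (3x3) and "t" (3): a world point X has camera coordinates R X + t; the wrist camera has in their place "tool_from_camera" (4x4, takes a point from camera to tool coordinates, whose origin is the TCP and whose axes are the flange's). Camera axes: x right, y down, z forward; pixel columns grow to the right and rows downward; lengths in m; the calibration is good to about 2 mm. A picture is of the moment at which its call begins: read the wrist's pose just before it. There is no depth.
- manip.sign_off(): hands the job in, once; it reports no verdict.
The state is a dict: "clock": time; "qpos": joint angles; "qd": joint speeds; "effort": joint torques, N m; "position": TCP position; "ee_rot": TCP orientation; "contact_force": force on the tool from outside, world axes, zero at the start; "moment": the same for the moment, N m; "width": finger opening in m.
Only numpy, scipy, OpenCV 4.12 (cv2) and the standard library are available. Lean on these libraries where they do the work, as an engineer would, in place of code of your own. Each camera call takes 0.05 s, during which the arm holds its last target.

TASK

Lift the retaining bar out of the two brackets on the pin rack and lay it on the bench clear of the rack. Turn the gearshift mount by its lever until the holes in the turning plate line up with those in the base, and push every pin from the rack fully home through plate and base, one to a hole, any holes. Then lay the bar back in its two brackets, and leave the tape, screwdriver, spare knob and mug alone.

Things in the scene. Friction and masses are not known exactly. Their poses are not given: they have to be found in the camera images.
- mount: fixed steel base plate of the gearshift's swivel mount, 190 (its x) x 220 (its y) x 30 mm high; origin at the centre of its underside on the bench, z up. The swivel axis is vertical through the origin. It stands on one side of the bench (left or right), turned by up to 0.3 rad
- swivel (a joint): angle (rad) of the aluminium turning plate on the base: 0 = all four plate holes stand exactly over the four base holes; positive = counter-clockwise seen from above; stops at -0.5 and 1.15; starts at 0.4 to 1.0. It turns with slight friction (0.25 N m, about 2.5 N at the lever) and stays where it is left.
- swivel_axis (a point): point on the swivel axis at the top face of the turning plate, 43 mm above the bench. The plate (170 x 200 mm, its corners 138 mm from the axis) lies 31 to 43 mm above the bench. On it is a grey gearbox housing 105 x 66 mm, top 85 mm above the bench, its centre 30 mm from the axis on the side away from the lever; under the lever the plate has a nose reaching 123 mm from the axis
- lever_knob (a point): centre of the gearshift lever's round upright knob (teardrop, 38 mm across, widest 102 to 128 mm above the bench, top 134 mm), 115 mm above the bench and 100 mm from the swivel axis; at joint 0 it lies towards the base's -x. The lever is rigid on the plate: it is the handle for turning it
- rack: fixed black block 280 (its x) x 60 x 46 mm high with four 15 mm sockets in a row at x = -84, -28, 28, 84 mm; origin at the centre of its underside on the bench. At x = -125 and 125 mm stand steel brackets 12 mm thick (x), open at the top: slot 24 mm wide (y), slot floor 92 mm above the bench, cheeks to 112 mm, flared lips to 121 mm. Across the bench from the mount
- bar: loose steel retaining bar, along its x: 292 mm long, 20 mm wide, 14 mm high, about 0.3 kg; a 34 mm wide collar at each end (inner faces at x = -138 and 138 mm, outside the brackets); in the middle on top a black grip block 45 (x) x 16 (y) mm, 14 to 42 mm above the underside. Origin at the centre of its underside, z up. Starts lying in both brackets, over the pins; both ends alike
- base_hole0 (a point): mouth of the base's hole 0 (+x +y corner of the base, 60 mm in x and 78 mm in y from the axis): upright, 15 mm across, through the 30 mm base; point on its axis at the base's top, 30 mm above the bench
- base_hole1 (a point): mouth of the base's hole 1 (-x +y corner of the base, 60 mm in x and 78 mm in y from the axis): upright, 15 mm across, through the 30 mm base; point on its axis at the base's top, 30 mm above the bench
- base_hole2 (a point): mouth of the base's hole 2 (-x -y corner of the base, 60 mm in x and 78 mm in y from the axis): upright, 15 mm across, through the 30 mm base; point on its axis at the base's top, 30 mm above the bench
- base_hole3 (a point): mouth of the base's hole 3 (+x -y corner of the base, 60 mm in x and 78 mm in y from the axis): upright, 15 mm across, through the 30 mm base; point on its axis at the base's top, 30 mm above the bench
- plate_hole0 (a point): mouth of the turning plate's hole 0: upright, 15 mm across, through the 12 mm plate; point on its axis at the plate's top, 43 mm above the bench; it belongs over base hole 0
- plate_hole1 (a point): mouth of the turning plate's hole 1: upright, 15 mm across, through the 12 mm plate; point on its axis at the plate's top, 43 mm above the bench; it belongs over base hole 1
- plate_hole2 (a point): mouth of the turning plate's hole 2: upright, 15 mm across, through the 12 mm plate; point on its axis at the plate's top, 43 mm above the bench; it belongs over base hole 2
- plate_hole3 (a point): mouth of the turning plate's hole 3: upright, 15 mm across, through the 12 mm plate; point on its axis at the plate's top, 43 mm above the bench; it belongs over base hole 3
- pin0: loose locking pin, 80 g: steel shank 12 mm across, 40 mm long; collar 24 mm across from 40 to 46 mm; round black knob 20 mm across from 46 to 80 mm. Origin at the foot, z up along the pin. Starts upright in a rack socket, foot 6 mm above the bench; fully home in the mount its collar lies on the plate, foot 3 mm above the bench. 2 to 4 of the four pins are there, all alike; any fits any hole
- pin1: loose locking pin, 80 g: steel shank 12 mm across, 40 mm long; collar 24 mm across from 40 to 46 mm; round black knob 20 mm across from 46 to 80 mm. Origin at the foot, z up along the pin. Starts upright in a rack socket, foot 6 mm above the bench; fully home in the mount its collar lies on the plate, foot 3 mm above the bench. 2 to 4 of the four pins are there, all alike; any fits any hole
- pin2: loose locking pin, 80 g: steel shank 12 mm across, 40 mm long; collar 24 mm across from 40 to 46 mm; round black knob 20 mm across from 46 to 80 mm. Origin at the foot, z up along the pin. Starts upright in a rack socket, foot 6 mm above the bench; fully home in the mount its collar lies on the plate, foot 3 mm above the bench. 2 to 4 of the four pins are there, all alike; any fits any hole
- pin3: loose locking pin, 80 g: steel shank 12 mm across, 40 mm long; collar 24 mm across from 40 to 46 mm; round black knob 20 mm across from 46 to 80 mm. Origin at the foot, z up along the pin. Starts upright in a rack socket, foot 6 mm above the bench; fully home in the mount its collar lies on the plate, foot 3 mm above the bench. 2 to 4 of the four pins are there, all alike; any fits any hole
- tape_roll: bystander: black roll of tape lying flat, 90 mm across, 24 mm high; origin at the centre of its underside
- screwdriver: bystander: screwdriver lying on the bench; origin under its middle
- spare_knob: bystander: spare aluminium lever knob standing upright, 44 mm across, 62 mm high; origin at the centre of its underside
- mug: bystander: white mug, 80 mm across, 90 mm high; origin at the centre of its underside

How it is judged:
On the way, in this order (a step that is already met when the one before it is completed fails the run):
1. the bar is out of its brackets and lies on the bench clear of the rack (horizontal distance between bar and rack above 0.06 m and height (world z) of bar below 0.02 m and angle between bar's own z axis and vertical below 0.2 rad), for 0.2 s.
2. every pin that is there stands fully home through the plate and the base ((horizontal distance between pin0 and base_hole0 below 0.006 m or horizontal distance between pin0 and base_hole1 below 0.006 m or horizontal distance between pin0 and base_hole2 below 0.006 m or horizontal distance between pin0 and base_hole3 below 0.006 m) and z of each of pin0, pin1, pin2, pin3 in the frame of mount below 0.007 m and angle between each of pin0, pin1, pin2, pin3's own z axis and vertical below 0.1 rad and (horizontal distance between pin1 and base_hole0 below 0.006 m or horizontal distance between pin1 and base_hole1 below 0.006 m or horizontal distance between pin1 and base_hole2 below 0.006 m or horizontal distance between pin1 and base_hole3 below 0.006 m) and (horizontal distance between pin2 and base_hole0 below 0.006 m or horizontal distance between pin2 and base_hole1 below 0.006 m or horizontal distance between pin2 and base_hole2 below 0.006 m or horizontal distance between pin2 and base_hole3 below 0.006 m) and (horizontal distance between pin3 and base_hole0 below 0.006 m or horizontal distance between pin3 and base_hole1 below 0.006 m or horizontal distance between pin3 and base_hole2 below 0.006 m or horizontal distance between pin3 and base_hole3 below 0.006 m)), for 0.2 s.
At the end, for the whole second after the job is handed in: every pin present is upright (within 0.1 rad) in a base hole, within 6 mm of its axis, its foot at most 7 mm above the base's underside (home is 3 mm); the bar lies in both brackets, within 12 mm along, 6 mm across and 5 mm in height of its place and within 0.05 rad of the rack's line; all at rest (all of step 2 and x of bar in the frame of rack between -0.012 and 0.012 m and y of bar in the frame of rack between -0.006 and 0.006 m and z of bar in the frame of rack between 0.087 and 0.097 m and angle between the x axis of bar and the x axis of rack, either way round below 0.05 rad and angle between bar's own z axis and vertical below 0.06 rad and linear speed of each of bar, pin0, pin1, pin2, pin3 below 0.02 m/s); the robot touches nothing.
It fails at once if the tape roll is moved by more than 60 mm (distance of tape_roll from where it was at the start of the episode above 0.06 m).
It fails at once if the screwdriver is moved by more than 60 mm (distance of screwdriver from where it was at the start of the episode above 0.06 m).
It fails at once if the spare knob is moved by more than 60 mm (distance of spare_knob from where it was at the start of the episode above 0.06 m).
It fails at once if the mug is moved by more than 60 mm (distance of mug from where it was at the start of the episode above 0.06 m).
Of pin0, pin1, pin2, pin3 only 2 to 4 are there at a start; the rules pass over those that are not, and their reading is None.
At some moment in a run one of bar may be knocked a few centimetres aside while the robot is not near it.
It also fails if it takes over 210 s, if anything falls off the work surface, if the arm or the gripper's body presses on something with over 40 N, if the wrist force passes 120 N, or if a joint passes its speed limit or range.

## Working session

There is one attempt and no reset: what is moved stays moved. The work goes in short steps, Python scripts to look and compute and a tool call to move; the robot and the scene stay as the last step left them, time stands still between calls to the robot, and variables do not carry over. Pictures are saved under pics/ and viewed, and the job is handed in when it is done.

Besides the shell and the picture viewer there is one more tool, called after "Request:" as name(argument=value, ...) on one line, values as JSON. move_arm: Moves the arm, as the interface text tells. Its arguments: {"type":"object","properties":{"series":{"type":"array"},"newtons":{"type":"number"}},"required":["series"]}

```bash
mkdir -p pics
cat > h.py <<'E'
from rig import manip
import numpy as np, cv2
from scipy.spatial.transform import Rotation as Ro
def q2R(q): return Ro.from_quat([q[1],q[2],q[3],q[0]]).as_matrix()
def cam(name):
    s=manip.get_state(); im=manip.get_image(name)
    if name=='wrist':
        T=np.eye(4);T[:3,:3]=q2R(s['ee_rot']);T[:3,3]=s['position']
        W=T@np.array(im['tool_from_camera']); im['R']=W[:3,:3].T; im['t']=-W[:3,:3].T@W[:3,3]
    im['R']=np.array(im['R']);im['t']=np.array(im['t'])
    return im
def proj(im,X):
    c=im['R']@np.array(X,float)+im['t']; return np.array([im['fx']*c[0]/c[2]+im['cx'],im['fy']*c[1]/c[2]+im['cy']])
def unp(im,u,v,z):
    d=im['R'].T@np.array([(u-im['cx'])/im['fx'],(v-im['cy'])/im['fy'],1]); o=-im['R'].T@im['t']
    return (o+d*(z-o[2])/d[2]).round(4)
def save(im,fn,crop=None,k=1):
    c=im['color'][:,:,::-1]
    if crop: x0,y0,x1,y1=crop; c=c[y0:y1,x0:x1]
    c=cv2.resize(np.ascontiguousarray(c),None,fx=k,fy=k,interpolation=cv2.INTER_CUBIC); cv2.imwrite('pics/'+fn,c)
def dump(im,name):
    import pickle; pickle.dump(im,open(name,'wb'))
def load(name):
    import pickle; return pickle.load(open(name,'rb'))
E
python3 - <<'E'
from h import *
for n in ['scene','side','wrist']:
    im=cam(n); dump(im,n+'0.pkl'); save(im,n+'0.png',k=1.5); print(n,im['fx'],im['R'].round(3).tolist(),im['t'])
print(manip.get_state())
E
```

```text
scene 437.46822125026927 [[0.771, 0.637, 0.005], [0.372, -0.444, -0.815], [-0.517, 0.63, -0.579]] [-0.3975     -0.08948121  1.57421705]
side 352.7054563390068 [[0.967, -0.255, 0.018], [-0.177, -0.72, -0.671], [0.184, 0.646, -0.741]] [-0.48358487  0.17708223  1.15098315]
wrist 270.9159701541991 [[1.0, 0.001, -0.003], [0.002, -0.961, 0.275], [-0.003, -0.276, -0.961]] [-0.57231772 -0.03670851  0.38029193]
{'clock': 0.15, 'qpos': array([-1.20984747e-01,  2.76485627e-01,  1.50581916e+00,  7.60116768e-06,
        1.36070910e+00, -1.21007638e-01]), 'qd': array([ 0.00015221, -0.00069092, -0.00454804, -0.00081361, -0.00163928,
        0.00016733]), 'effort': array([ 9.65923646e-04, -4.17143512e+01, -2.46032345e+01, -1.26433165e-04,
        7.58384820e-03, -3.43765259e-05]), 'position': array([5.74633246e-01, 5.06179929e-05, 2.41627176e-01]), 'ee_rot': array([-5.61748084e-04,  7.07099072e-01,  7.07114134e-01, -4.35230725e-04]), 'contact_force': array([-0.56306785,  0.04617345, -0.48809452]), 'moment': array([-0.04314   ,  0.02024789, -0.00391712]), 'width': 0.08529414447187628}
```

View pics/scene0.png

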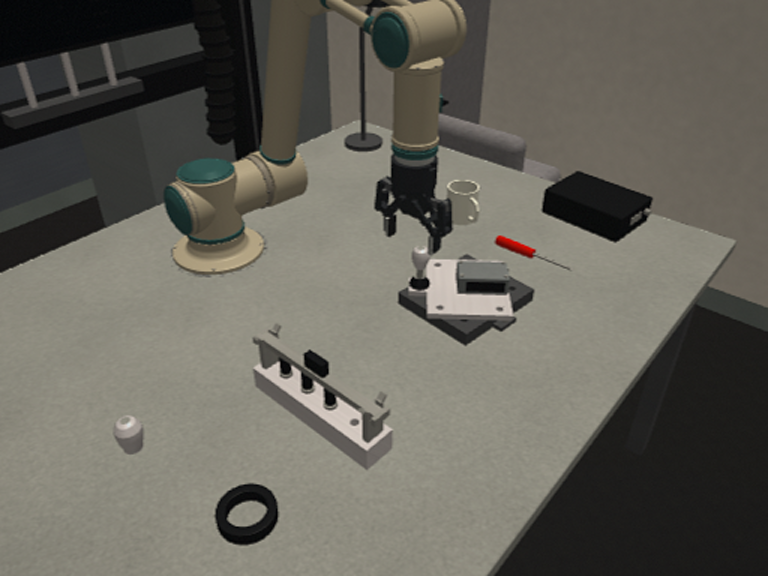

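View pics/side0.png

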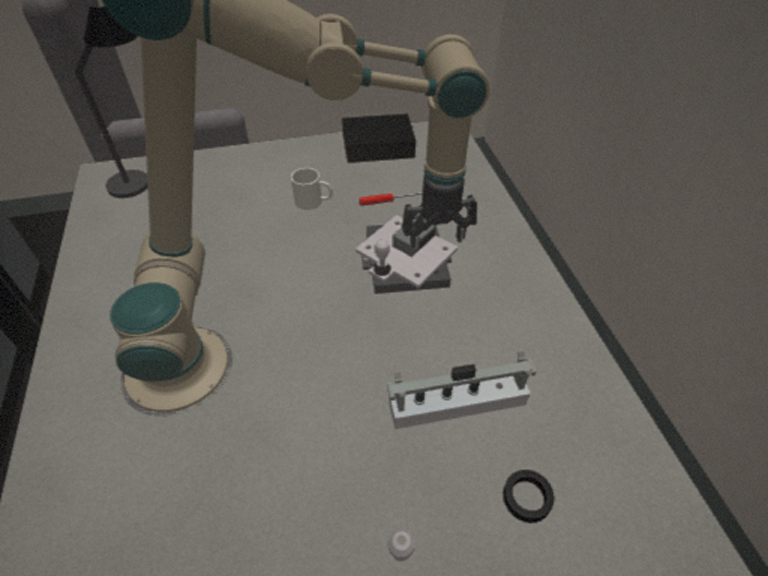

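View pics/wrist0.png

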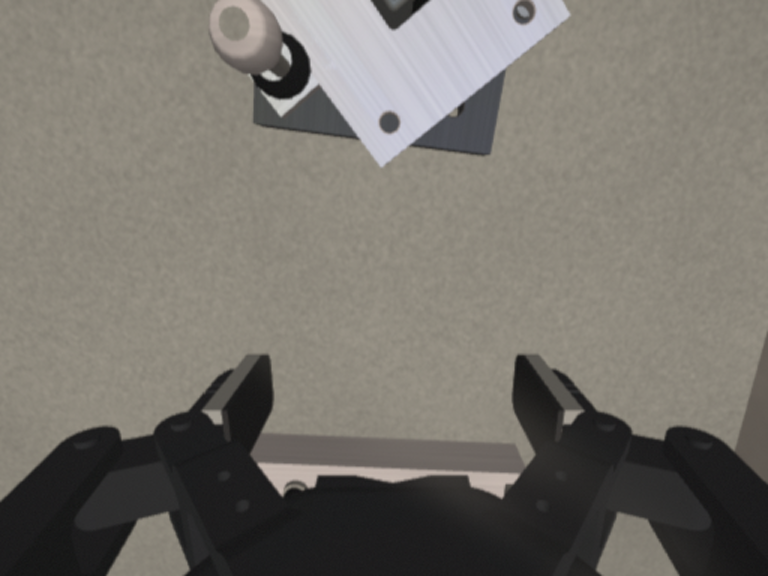

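The mount is on the +y side and the rack on the −y side. There are three pins, and the socket nearest the far +x end looks empty. I'll get rough positions next.

Run:
```python
from h import *
s=load('scene0.pkl'); d=load('side0.pkl'); w=load('wrist0.pkl')
k=1/1.5
print('wristC',-w['R'].T@w['t'])
print('bar ends z.106',unp(s,256*k,341*k,.1),unp(s,386*k,409*k,.1), unp(d,390*k,386*k,.1),unp(d,535*k,369*k,.1))
print('grip',unp(s,316*k,355*k,.134),unp(d,463*k,368*k,.134))
print('knob',unp(s,421*k,254*k,.115),unp(d,382*k,250*k,.115),unp(w,237*k,30*k,.125))
print('mount wrist corners z.03', unp(w,255*k,124*k,.03),unp(w,490*k,153*k,.03))
print('plate hole', unp(w,389*k,121*k,.043),unp(w,524*k,11*k,.043), 'corner',unp(w,382*k,166*k,.043))
print('base corners scene', unp(s,400*k,298*k,.03),unp(s,466*k,338*k,.015))
for n,p in dict(tape=(246,514),kn=(130,450),mug=(462,220)).items(): print(n,unp(s,p[0]*k,p[1]*k,0))
```

```text
wristC [0.57350974 0.0699533  0.37377822]
bar ends z.106 [ 0.4246 -0.2412  0.1   ] [ 0.7018 -0.2214  0.1   ] [ 0.4237 -0.2179  0.1   ] [ 0.7113 -0.2502  0.1   ]
grip [ 0.5593 -0.2271  0.134 ] [ 0.5625 -0.2336  0.134 ]
knob [0.4893 0.1506 0.115 ] [0.493  0.1348 0.115 ] [0.4889 0.1433 0.125 ]
mount wrist corners z.03 [0.4641 0.1059 0.03  ] [0.6509 0.0843 0.03  ]
plate hole [0.57   0.1067 0.043 ] [0.6657 0.1792 0.043 ] corner [0.5645 0.0741 0.043 ]
base corners scene [0.4806 0.0948 0.03  ] [0.6496 0.0904 0.015 ]
tape [ 0.6167 -0.4444  0.    ]
kn [ 0.3777 -0.4852  0.    ]
mug [0.3671 0.4971 0.    ]
```

Request:
move_arm(series=[[[0.0,-0.04,0.02,0,0,0,0.085],[0.0,-0.04,0.02,0,0,0,0.085],[0.0,-0.04,0.02,0,0,0,0.085],[0.0,-0.04,0.02,0,0,0,0.085],[0.0,-0.04,0.02,0,0,0,0.085],[0.0,-0.04,0.02,0,0,0,0.085],[0.0,0,0,0,0,0,0.085]]])

```text
clock: 0.73
position: [0.5759, -0.2315, 0.3571]
ee_rot: [0.005, 0.709, 0.705, -0.001]
contact_force: [0.4, 0.3, 0.4]
width: 0.0851
```

Run:
```python
from h import *
im=cam('wrist'); dump(im,'w1.pkl'); save(im,'w1.png',k=1.5); print(manip.get_state()['position'])
im=cam('scene'); dump(im,'scene1.pkl'); save(im,'s1.png',k=1.5)
```

```text
[ 0.57545599 -0.22767841  0.35531772]
```

View pics/w1.png

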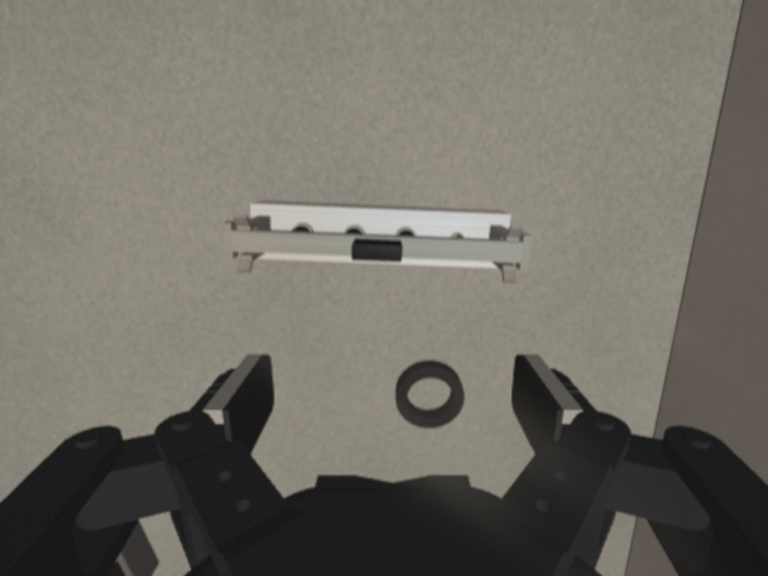

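Run:
```python
from h import *
im=cam('wrist'); dump(im,'w2.pkl'); save(im,'w2.png',(140,125,364,195),k=3.5); print(manip.get_state()['position'])
im=load('scene1.pkl');save(im,'s1c.png',(155,205,275,320),k=5)
im=cam('side'); dump(im,'side1.pkl');save(im,'d1c.png',(245,225,375,295),k=6)
```

```text
[ 0.57476752 -0.22371025  0.35345246]
```

View pics/w2.png

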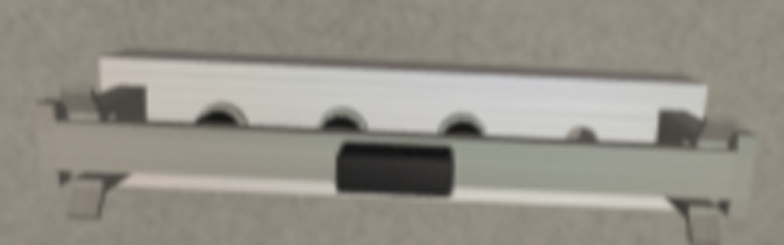

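View pics/s1c.png

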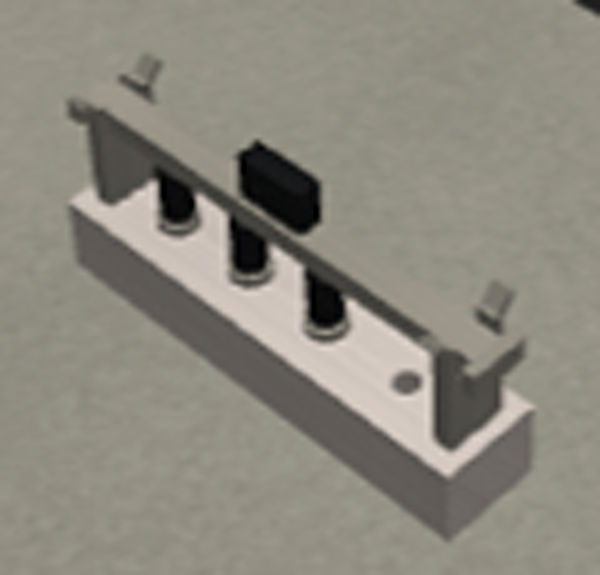

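View pics/d1c.png

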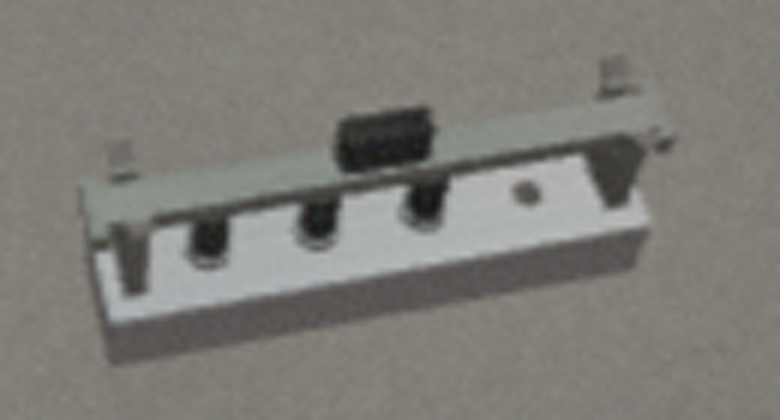

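```bash
cat >> h.py <<'E'
from scipy.optimize import least_squares
def fit(obs,x0,fz=0.0):
    # obs: (im, (u,v), modelpoint) ; pose x,y,yaw
    def r(p):
        c,s_=np.cos(p[2]),np.sin(p[2]); o=[]
        for im,uv,m in obs:
            X=[p[0]+c*m[0]-s_*m[1],p[1]+s_*m[0]+c*m[1],m[2]+fz]
            o+=list(proj(im,X)-uv)
        return np.array(o)
    q=least_squares(r,x0,loss='soft_l1'); return q.x, r(q.x).reshape(-1,2).round(1)
E
python3 - <<'E'
from h import *
s=load('scene1.pkl'); d=load('side1.pkl'); w=load('w2.pkl')
S=lambda u,v:(155+u/5,205+v/5); D=lambda u,v:(245+u/6,225+v/6); W=lambda u,v:(140+u/3.5,125+v/3.5)
obs=[(s,S(533,408),(.14,.03,.046)),(s,S(450,478),(.14,-.03,.046)),(s,S(70,205),(-.14,-.03,.046)),(s,S(450,540),(.14,-.03,0)),
(d,D(112,322),(-.14,-.03,.046)),(d,D(650,225),(.14,-.03,.046)),(d,D(112,362),(-.14,-.03,0)),(d,D(637,267),(.14,-.03,0)),
(w,W(100,58),(-.14,.03,.046)),(w,W(705,87),(.14,.03,.046)),(s,S(407,382),(.084,0,.046)),(d,D(527,194),(.084,0,.046))]
for sel in (obs,[o for o in obs if o[0] is s],[o for o in obs if o[0] is d],[o for o in obs if o[0] is w]):
    p,r=fit(sel,[.56,-.23,0]); print(p.round(4),r.tolist())
# bar grip top corners in wrist, bar ends
print([unp(w,*W(*a),z) for a,z in [((345,145),.134),((452,150),.134),((338,192),.12),((452,195),.12)]])
print('bar ends back/front z.106',[unp(w,*W(*a),.106) for a in [(42,103),(42,170),(752,138),(752,202),(200,124),(200,185),(600,143),(600,203)]])
E
```

```text
[ 0.5646 -0.2334 -0.0451] [[-0.1, 0.0], [-0.6, 0.5], [-1.0, -0.4], [-0.5, 1.0], [-0.6, -0.2], [-0.2, -0.8], [-0.8, 0.6], [-1.0, -0.2], [1.1, 0.0], [1.9, -0.7], [-0.3, 0.4], [-0.4, -0.9]]
[ 0.5647 -0.2318 -0.0452] [[0.4, -0.3], [-0.1, 0.1], [-0.5, -0.7], [0.0, 0.6], [0.2, 0.0]]
[ 0.5662 -0.2347 -0.0532] [[-0.2, -0.3], [0.6, -0.3], [-0.4, 0.5], [-0.3, 0.4], [0.3, -0.4]]
[ 0.5621 -0.234  -0.0494] [[-0.3, 0.0], [0.3, 0.0]]
[array([ 0.5433, -0.2212,  0.134 ]), array([ 0.5836, -0.2232,  0.134 ]), array([ 0.5388, -0.2428,  0.12  ]), array([ 0.5841, -0.2441,  0.12  ])]
bar ends back/front z.106 [array([ 0.4196, -0.2092,  0.106 ]), array([ 0.4165, -0.2366,  0.106 ]), array([ 0.7059, -0.2239,  0.106 ]), array([ 0.7084, -0.2506,  0.106 ]), array([ 0.4825, -0.2178,  0.106 ]), array([ 0.4808, -0.243 ,  0.106 ]), array([ 0.6444, -0.2259,  0.106 ]), array([ 0.6457, -0.251 ,  0.106 ])]
```

Request:
move_arm(series=[[[-0.001,0.0005,-0.006,0,0,-0.1156,0.06],[-0.001,0.0005,-0.006,0,0,-0.1156,0.06],[-0.001,0.0005,-0.006,0,0,-0.1156,0.06],[-0.001,0.0005,-0.006,0,0,-0.1156,0.06],[-0.001,0.0005,-0.006,0,0,-0.1156,0.06],[-0.001,0.0005,-0.006,0,0,-0.1156,0.06],[-0.001,0.0005,-0.006,0,0,-0.1156,0.06],[-0.001,0.0005,-0.006,0,0,-0.1156,0.06],[-0.001,0.0005,-0.006,0,0,-0.1156,0.06],[-0.001,0.0005,-0.006,0,0,-0.1156,0.06],[-0.001,0.0005,-0.006,0,0,-0.1156,0.06],[-0.001,0.0005,-0.006,0,0,-0.1156,0.06],[0,0,-0.006,0,0,-0.1156,0.06],[0,0,-0.006,0,0,-0.1156,0.06],[0,0,0,0,0,0,0.06],[0,0,0,0,0,0,0.06]]])

```text
clock: 2.27
position: [0.5626, -0.2159, 0.2693]
ee_rot: [-0.001, 1.0, -0.021, -0.001]
contact_force: [0.2, 0.1, 0.0]
width: 0.0601
```

Run:
```python
from h import *
im=cam('wrist'); dump(im,'w3.pkl'); save(im,'w3.png',k=1.5); s=manip.get_state();print(s['position'],s['qpos'],q2R(s['ee_rot']).round(3).tolist())
```

```text
[ 0.5629228  -0.21634189  0.26984839] [-4.82304628e-01  3.05748815e-01  1.39374971e+00  9.30967038e-05
  1.44310104e+00  1.13182255e+00] [[0.999, -0.043, -0.001], [-0.043, -0.999, 0.001], [-0.001, -0.001, -1.0]]
```

View pics/w3.png

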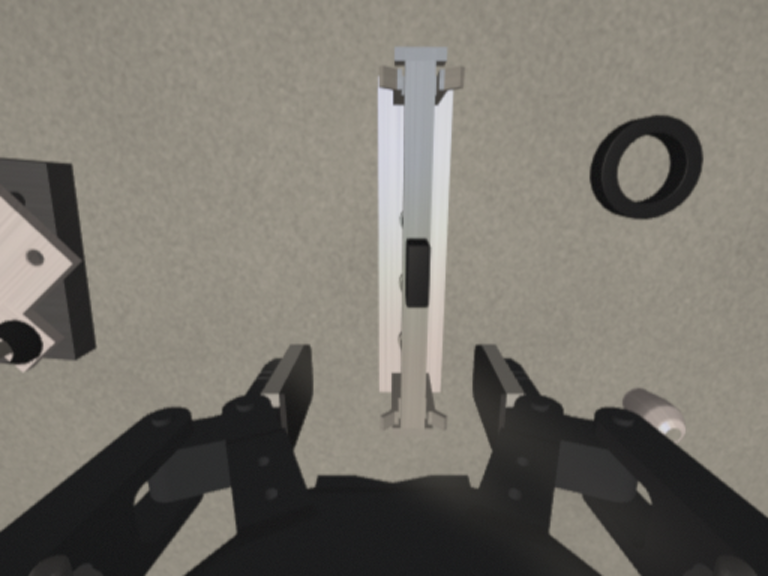

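Run:
```python
from h import *
w=load('w3.pkl');k=1/1.5
save(w,'w3c.png',(240,20,320,300),k=2.1); save(w,'w3d.png',(250,150,310,215),k=9)
g=lambda u,v,z:unp(w,u*k,v*k,z)
print('bar edges',g(405,70,.106),g(435,70,.106),g(401,420,.106),g(426,420,.106))
print('end mids', g(421,48,.106), g(414,428,.106))
```

```text
bar edges [ 0.6939 -0.2298  0.106 ] [ 0.6931 -0.2495  0.106 ] [ 0.4305 -0.2178  0.106 ] [ 0.4296 -0.2386  0.106 ]
end mids [ 0.7063 -0.2406  0.106 ] [ 0.4223 -0.2284  0.106 ]
```

View pics/w3d.png

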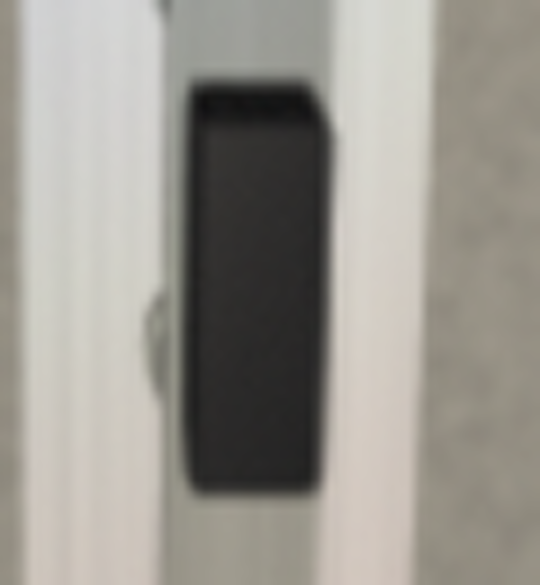

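Run:
```python
from h import *
w=load('w3.pkl'); print(unp(w,278.6,184.1,.134))
```

```text
[ 0.5615 -0.2334  0.134 ]
```

Request:
move_arm(series=[[[0,-0.006,-0.01,0,0,0,0.05],[0,-0.006,-0.02,0,0,0,0.05],[0,-0.0055,-0.025,0,0,0,0.05],[0,0,-0.025,0,0,0,0.05],[0,0,-0.025,0,0,0,0.05],[0,0,-0.01,0,0,0,0.05],[0,0,0,0,0,0,0.05],[0,0,0,0,0,0,0.05]]])

```text
clock: 2.98
position: [0.5632, -0.2353, 0.1552]
ee_rot: [0.0, 1.0, -0.024, -0.0]
contact_force: [0.5, -0.1, -0.1]
width: 0.05
```

Run:
```python
from h import *
im=cam('wrist'); dump(im,'w4.pkl'); save(im,'w4.png',k=1.5); s=manip.get_state();print(s['position'],q2R(s['ee_rot']).round(3).tolist())
```

```text
[ 0.56388963 -0.23568014  0.15625815] [[0.999, -0.047, 0.002], [-0.047, -0.999, -0.001], [0.002, 0.001, -1.0]]
```

View pics/w4.png

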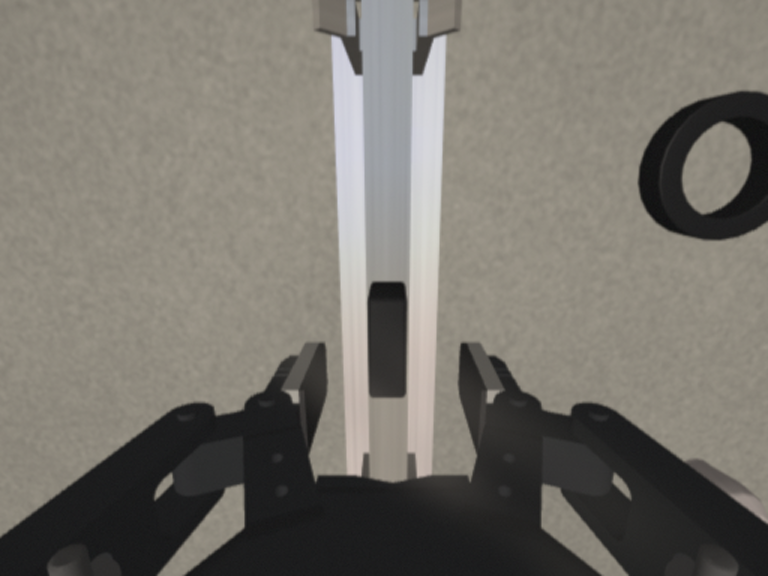

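Request:
move_arm(series=[[[0,0.001,-0.01,0,0,0,0.05],[0,0,-0.012,0,0,0,0.05],[0,0,-0.01,0,0,0,0.05],[0,0,-0.003,0,0,0,0.05],[0,0,0,0,0,0,0.05],[0,0,0,0,0,0,0.0],[0,0,0,0,0,0,0.0],[0,0,0,0,0,0,0.0],[0,0,0,0,0,0,0.0],[0,0,0,0,0,0,0.0]]], newtons=60)

```text
clock: 3.87
position: [0.5636, -0.2343, 0.121]
ee_rot: [0.0, 1.0, -0.024, 0.001]
contact_force: [0.2, -0.5, 3.1]
width: 0.0151
```

Run:
```python
from h import *
s=manip.get_state();print(s['position'],s['contact_force'],s['width'])
im=cam('wrist'); save(im,'w5.png',k=1)
```

```text
[ 0.56362372 -0.23433718  0.121009  ] [ 0.22671614 -0.49728058  3.14658882] 0.015120607642035
```

View pics/w5.png

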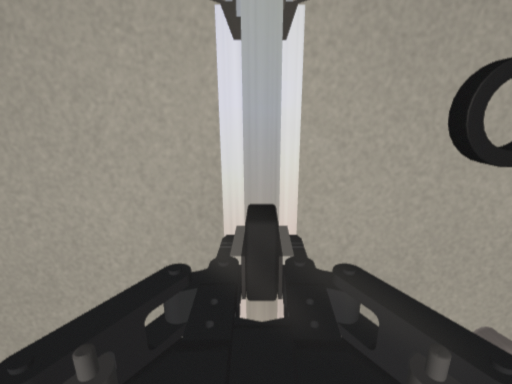

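Request:
move_arm(series=[[[0,0,0.005,0,0,0,0],[0,0,0.01,0,0,0,0],[0,0,0.015,0,0,0,0],[0,0,0.02,0,0,0,0],[0,0,0.015,0,0,0,0],[0,0.01,0.005,0,0,0,0],[0,0.02,0,0,0,0,0],[0,0.025,0,0,0,0,0],[0,0.025,0,0,0,0,0],[0,0.025,0,0,0,0,0],[0,0.025,0,0,0,0,0],[0,0.02,0,0,0,0,0],[0,0.015,-0.01,0,0,0,0],[0,0.005,-0.02,0,0,0,0],[0,0,-0.025,0,0,0,0],[0,0,-0.025,0,0,0,0],[0,0,-0.025,0,0,0,0],[0,0,-0.02,0,0,0,0],[0,0,-0.01,0,0,0,0],[0,0,0,0,0,0,0]]])

```text
clock: 5.58
position: [0.5606, -0.0631, 0.0525]
ee_rot: [-0.001, 1.0, -0.024, -0.003]
contact_force: [-0.9, 0.3, -2.9]
width: 0.015
```

Run:
```python
from h import *
s=manip.get_state();print(s['position'],s['contact_force'],s['width'])
im=cam('wrist'); save(im,'w6.png',k=1)
```

```text
[ 0.5605608  -0.06305041  0.05252425] [-0.90068973  0.34592636 -2.9020898 ] 0.014964186999979385
```

View pics/w6.png

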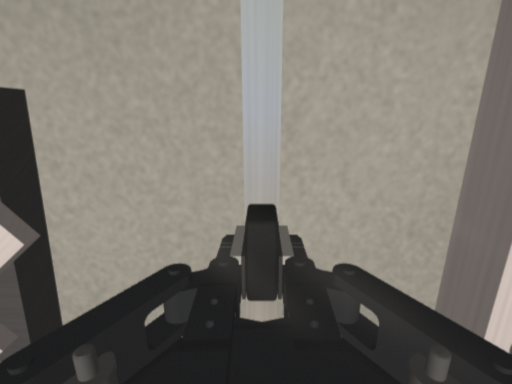

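Request:
move_arm(series=[[[0,0,-0.01,0,0,0,0],[0,0,-0.008,0,0,0,0],[0,0,-0.004,0,0,0,0],[0,0,0,0,0,0,0],[0,0,0,0,0,0,0],[0,0,0,0,0,0,0.05],[0,0,0,0,0,0,0.05],[0,0,0,0,0,0,0.05],[0,0,0.01,0,0,0,0.05],[0,0,0.025,0,0,0,0.05],[0,0,0.03,0,0,0,0.05],[0,0.01,0.035,0,0,0,0.05],[0,0.02,0.035,0,0,0,0.05],[0,0.03,0.03,0,0,0,0.05],[0,0.03,0.03,0,0,0,0.05],[0,0.03,0.03,0,0,0,0.05],[0,0.03,0.03,0,0,0,0.05],[0,0.03,0,0,0,0,0.05],[0,0.01,0,0,0,0,0.05],[0,0,0,0,0,0,0.05]]])

```text
clock: 7.3
position: [0.5626, 0.126, 0.2872]
ee_rot: [-0.0, 1.0, -0.022, 0.001]
contact_force: [-0.5, -0.6, -0.4]
width: 0.05
```

Run:
```python
from h import *
s=manip.get_state();print(s['position'],s['contact_force'],s['width'])
im=cam('wrist'); dump(im,'w7.pkl'); save(im,'w7.png',k=1.5)
im=cam('scene'); dump(im,'s7.pkl'); save(im,'s7.png',k=1.5)
```

```text
[0.56259528 0.1260172  0.28718125] [-0.53940669 -0.58427599 -0.43558618] 0.050011527284004174
```

View pics/w7.png

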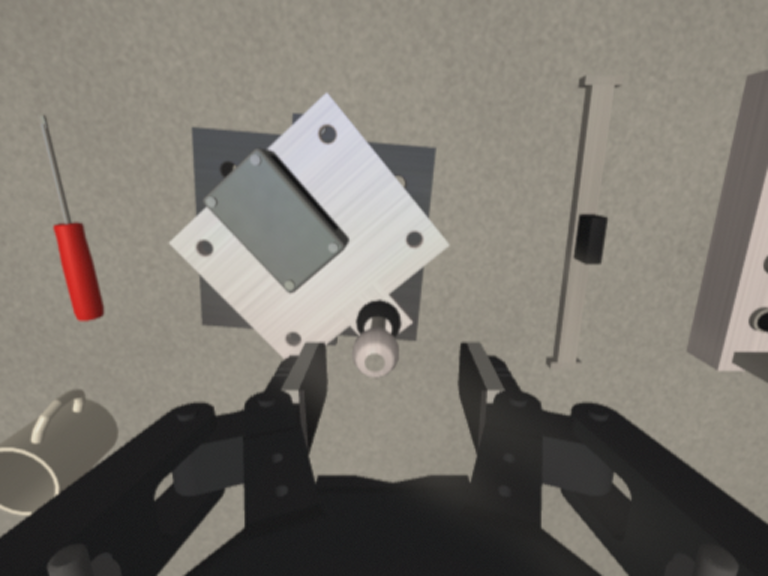

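View pics/s7.png

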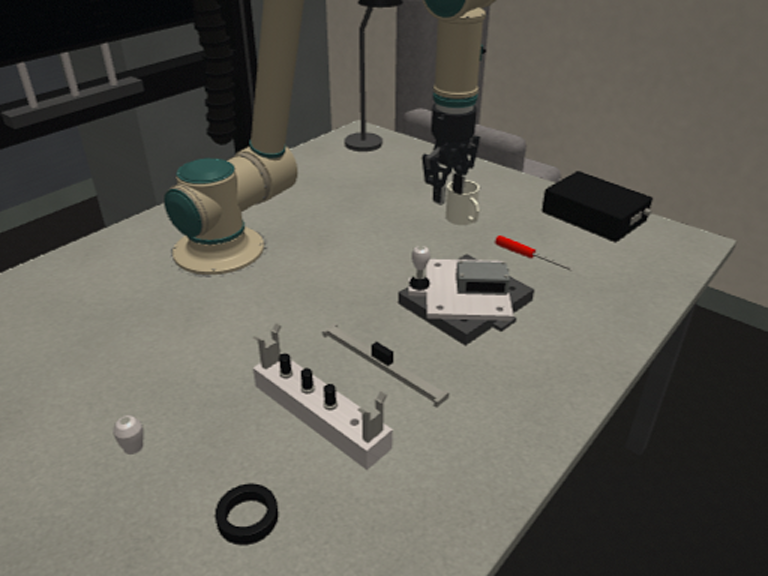

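Run:
```python
from h import *
w=load('w7.pkl');k=1/1.5
H=[(.06,.078),(-.06,.078),(-.06,-.078),(.06,-.078)]
base=[(w,np.array(p)*k,(a,b,.03)) for p,a,b in [((193,128),.095,.11),((436,149),.095,-.11),((202,325),-.095,.11),((417,340),-.095,-.11)]]
pl=[(w,np.array(p)*k,H[i]+(.043,)) for i,p in enumerate([(205,248),(293,340),(415,239),(328,133)])]
p,r=fit(base,[.56,.2,0]);print('base',p.round(4),r.tolist())
q,r=fit(pl,[.56,.2,.7]);print('plate',q.round(4),r.tolist(),'joint',q[2]-p[2])
print('knob top',unp(w,375*k,362*k,.134),'pred',q[:2]-.1*np.array([np.cos(q[2]),np.sin(q[2])]))
```

```text
base [ 0.5685  0.2029 -0.1233] [[-0.4, -0.2], [0.3, -0.5], [0.5, 0.2], [-0.4, 0.9]]
plate [0.5696 0.2032 0.6538] [[-0.0, -0.2], [0.4, -0.9], [-0.2, 0.1], [-0.2, 0.6]] joint 0.777045309220254
knob top [0.4903 0.1424 0.134 ] pred [0.49018363 0.14234276]
```

Request:
move_arm(series=[[[-0.01,0.002,0,0,0,0.1,0.065],[-0.012,0.003,-0.01,0,0,0.1,0.065],[-0.012,0.003,-0.015,0,0,0.1,0.065],[-0.012,0.003,-0.015,0,0,0.1,0.065],[-0.012,0.003,-0.02,0,0,0.1,0.065],[-0.01,0.0023,-0.02,0,0,0.1,0.065],[-0.0044,0,-0.02,0,0,0.1,0.065],[0,0,-0.01,0,0,0,0.065],[0,0,0,0,0,0,0.065],[0,0,0,0,0,0,0.065]]])

```text
clock: 8.23
position: [0.4912, 0.139, 0.1758]
ee_rot: [0.0, 0.948, 0.319, -0.0]
contact_force: [-0.1, -0.1, 0.3]
width: 0.065
```

Run:
```python
from h import *
s=manip.get_state();print(s['position'],s['contact_force'],s['width'],q2R(s['ee_rot']).round(3).tolist())
im=cam('wrist'); dump(im,'w8.pkl'); save(im,'w8.png',k=1.5)
```

```text
[0.49116943 0.13901453 0.17578105] [-0.13087323 -0.12953517  0.29599722] 0.06503573145539315 [[0.797, 0.604, -0.001], [0.604, -0.797, -0.001], [-0.001, 0.0, -1.0]]
```

View pics/w8.png

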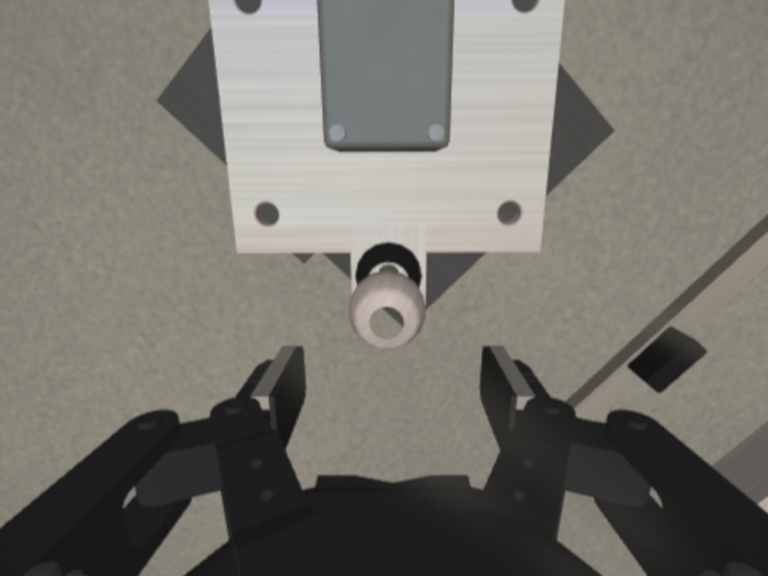

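Request:
move_arm(series=[[[-0.001,0.003,-0.01,0,0,0,0.065],[0,0,-0.02,0,0,0,0.065],[0,0,-0.02,0,0,0,0.065],[0,0,-0.015,0,0,0,0.065],[0,0,-0.004,0,0,0,0.065],[0,0,0,0,0,0,0.03],[0,0,0,0,0,0,0.03],[0,0,0,0,0,0,0.03],[0,0,0,0,0,0,0.03]]], newtons=40)

```text
clock: 9.03
position: [0.4907, 0.143, 0.108]
ee_rot: [0.0, 0.947, 0.32, 0.001]
contact_force: [0.4, -1.4, -0.3]
width: 0.0373
```

Run:
```python
from h import *
s=manip.get_state();print(s['position'],s['contact_force'],s['width'],q2R(s['ee_rot']).round(3).tolist())
P=s['position'][:2]; A=np.array([.569,.203]); d=P-A; n=11
print(np.hypot(*d), np.arctan2(-d[1],-d[0]))
c=np.cos;a0=np.arctan2(-d[1],-d[0]); tot=-(a0+.1233); R=np.hypot(*d)
prev=P
for i in range(1,n+1):
    a=a0+tot*i/n; X=A-R*np.array([c(a),np.sin(a)]); print((X-prev).round(4).tolist(), round(tot/n,4)); prev=X
```

```text
[0.49073444 0.14301481 0.10804532] [ 0.42983174 -1.38476149 -0.26563933] 0.03732573779511391 [[0.795, 0.607, 0.003], [0.607, -0.795, -0.0], [0.002, 0.002, -1.0]]
0.09860893286236713 0.6539346104906182
[-0.004, 0.0057] -0.0707
[-0.0036, 0.0059] -0.0707
[-0.0032, 0.0062] -0.0707
[-0.0028, 0.0064] -0.0707
[-0.0023, 0.0066] -0.0707
[-0.0018, 0.0067] -0.0707
[-0.0013, 0.0068] -0.0707
[-0.0009, 0.0069] -0.0707
[-0.0004, 0.007] -0.0707
[0.0001, 0.007] -0.0707
[0.0006, 0.0069] -0.0707
```

Request:
move_arm(series=[[[-0.004,0.0057,0,0,0,-0.0707,0.03],[-0.0036,0.0059,0,0,0,-0.0707,0.03],[-0.0032,0.0062,0,0,0,-0.0707,0.03],[-0.0028,0.0064,0,0,0,-0.0707,0.03],[-0.0023,0.0066,0,0,0,-0.0707,0.03],[-0.0018,0.0067,0,0,0,-0.0707,0.03],[-0.0013,0.0068,0,0,0,-0.0707,0.03],[-0.0009,0.0069,0,0,0,-0.0707,0.03],[-0.0004,0.007,0,0,0,-0.0707,0.03],[0.0001,0.007,0,0,0,-0.0707,0.03],[0.0006,0.0069,0,0,0,-0.0707,0.03],[0,0,0,0,0,0,0.03],[0,0,0,0,0,0,0.03],[0,0,0,0,0,0,0.03]]])

```text
clock: 10.2
position: [0.4709, 0.2168, 0.108]
ee_rot: [-0.002, 0.998, -0.062, 0.001]
contact_force: [0.1, 7.0, 0.9]
width: 0.0369
```

Run:
```python
from h import *
s=manip.get_state();print(s['position'],s['contact_force'],s['moment'],s['width'],q2R(s['ee_rot']).round(3).tolist())
im=cam('wrist'); dump(im,'w9.pkl'); save(im,'w9.png',k=1.5)
```

```text
[0.47089768 0.216761   0.10804472] [0.08633437 7.04569145 0.90957514] [0.56626084 0.08680368 0.44786618] 0.03689652946935003 [[0.992, -0.124, 0.003], [-0.124, -0.992, 0.003], [0.002, -0.003, -1.0]]
```

View pics/w9.png

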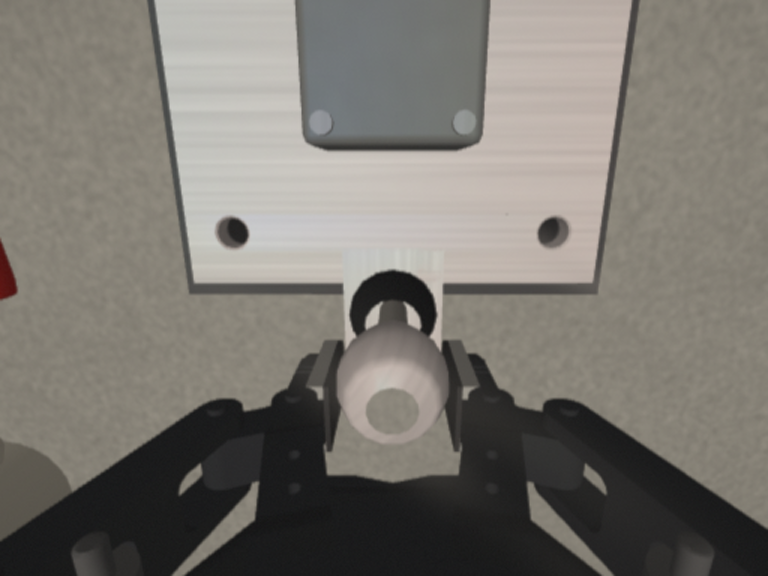

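Request:
move_arm(series=[[[0,0,0,0,0,0,0.065],[0,0,0,0,0,0,0.065],[0,0,0,0,0,0,0.065],[0,0,0.02,0,0,0,0.065],[0,0,0.03,0,0,0,0.065],[0,0,0.03,0,0,0,0.065],[0.02,0,0.03,0,0,0,0.05],[0.02,-0.005,0.03,0,0,0,0.05],[0.02,-0.005,0.02,0,0,0,0.05],[0.01,0,0,0,0,0,0.05],[0,0,0,0,0,0,0.05],[0,0,0,0,0,0,0.05]]])

```text
clock: 11.25
position: [0.539, 0.2046, 0.2655]
ee_rot: [0.001, 0.998, -0.063, -0.002]
contact_force: [-0.5, 0.9, -0.3]
width: 0.0502
```

Run:
```python
from h import *
s=manip.get_state();print(s['position'],s['contact_force'],s['width'])
im=cam('wrist'); dump(im,'w10.pkl'); save(im,'w10.png',k=1.5)
im=cam('scene'); dump(im,'s10.pkl'); save(im,'s10c.png',(150,140,390,320),k=3)
```

```text
[0.539014   0.20460351 0.26546071] [-0.46544549  0.87489095 -0.27439497] 0.05016846394296396
```

View pics/w10.png

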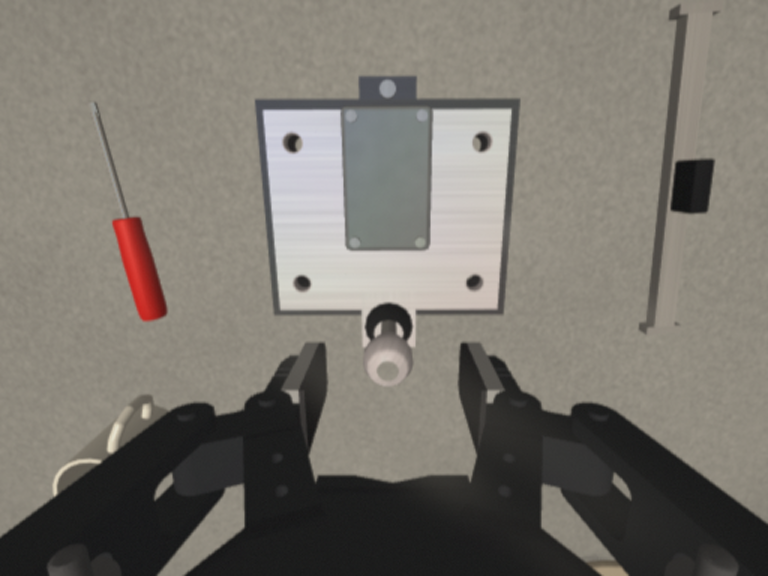

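View pics/s10c.png

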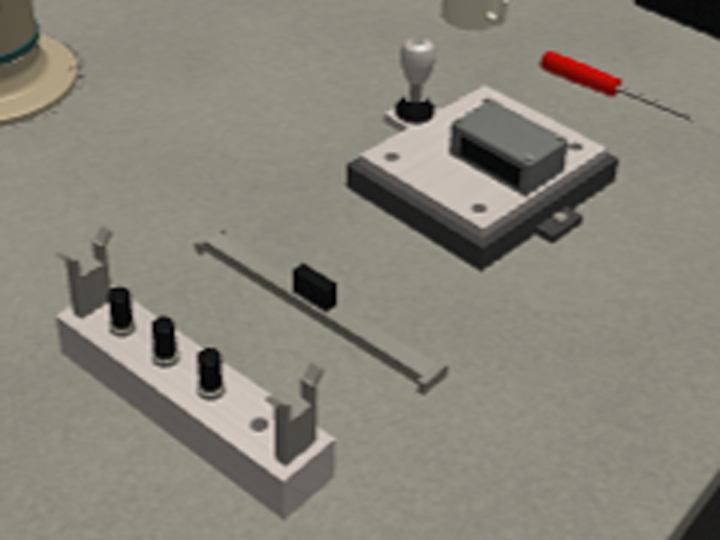

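Run:
```python
from h import *
w=load('w10.pkl'); save(w,'w10c.png',(160,60,355,220),k=4)
```

```text
(no output)
```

View pics/w10c.png

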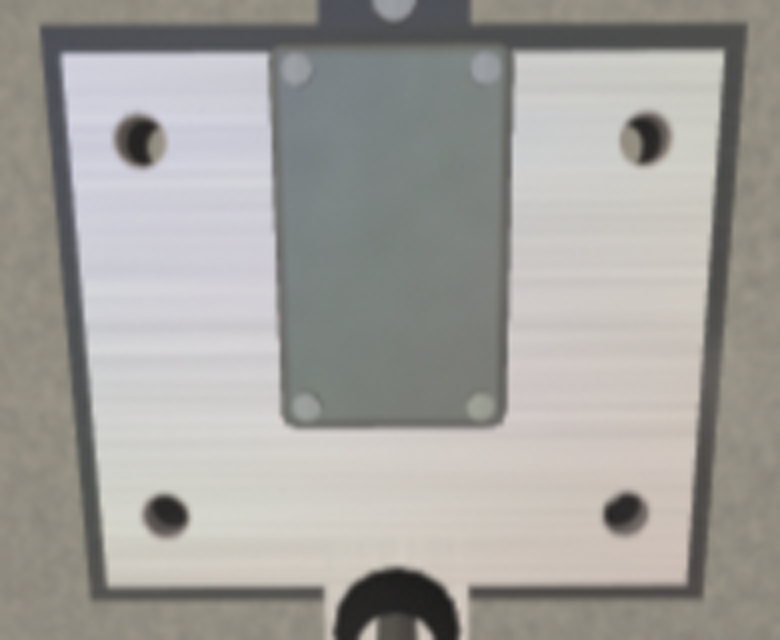

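Run:
```python
from h import *
w=load('w10.pkl')
C=lambda u,v:np.array([160+u/4,60+v/4])
H=[(.06,.078),(-.06,.078),(-.06,-.078),(.06,-.078)]
base=[(w,C(*p),(a,b,.03)) for p,a,b in [((42,26),.095,.11),((746,24),.095,-.11),((92,598),-.095,.11),((702,597),-.095,-.11)]]
pl=[(w,C(*p),H[i]+(.043,)) for i,p in enumerate([(140,140),(165,516),(625,513),(646,138)])]
pc=[(w,C(*p),(a,b,.043)) for p,a,b in [((61,52),.085,.1),((725,49),.085,-.1),((107,588),-.085,.1),((688,584),-.085,-.1)]]
p,r=fit(base,[.56,.2,0]);print('base',p.round(4),r.tolist())
q,r=fit(pl+pc,[.56,.2,0]);print('plate',q.round(4),r.tolist(),'joint',q[2]-p[2])
for h in H:
    c,s=np.cos(q[2]),np.sin(q[2]); print((q[0]+c*h[0]-s*h[1]).round(4),(q[1]+s*h[0]+c*h[1]).round(4))
```

```text
base [ 0.569   0.2037 -0.1228] [[-0.4, -0.3], [0.5, -0.2], [-0.1, 0.5], [0.1, 0.3]]
plate [ 0.5695  0.2038 -0.1205] [[0.1, 0.2], [0.3, -0.2], [0.2, 0.0], [0.0, 0.0], [0.1, 0.3], [-0.3, 0.2], [0.2, -0.7], [-0.6, -0.4]] joint 0.0023228703572464177
0.6384 0.274
0.5193 0.2885
0.5005 0.1336
0.6196 0.1192
```

Request:
move_arm(series=[[[-0.003,-0.02,0,0,0,0.005,0.04],[-0.003,-0.03,0,0,0,0.005,0.04],[-0.003,-0.03,0,0,0,0.005,0.04],[-0.003,-0.03,0,0,0,0.005,0.04],[-0.003,-0.03,0,0,0,0.005,0.04],[-0.003,-0.03,0,0,0,0.005,0.04],[-0.003,-0.03,0,0,0,0.005,0.04],[-0.003,-0.03,0,0,0,0.005,0.04],[-0.003,-0.03,0,0,0,0.005,0.04],[-0.003,-0.03,0,0,0,0.005,0.04],[-0.003,-0.03,-0.01,0,0,0.005,0.04],[-0.003,-0.03,-0.01,0,0,0.005,0.04],[-0.003,-0.03,-0.01,0,0,0.005,0.04],[0,-0.03,-0.01,0,0,0.005,0.04],[0,-0.02,0,0,0,0,0.04],[0,-0.007,0,0,0,0,0.04],[0,0,0,0,0,0,0.04],[0,0,0,0,0,0,0.04]]])

```text
clock: 12.85
position: [0.5005, -0.2306, 0.2266]
ee_rot: [-0.001, 1.0, -0.028, -0.001]
contact_force: [0.5, 0.1, 0.7]
width: 0.0398
```

Run:
```python
from h import *
s=manip.get_state();print(s['position'],s['contact_force'],s['width'],q2R(s['ee_rot']).round(3).tolist())
im=cam('wrist'); dump(im,'w11.pkl'); save(im,'w11.png',k=1.5)
for m in (-.084,-.028,.028): print(proj(im,[.564+m*.999,-.234-m*.047,.086])*1.5)
```

```text
[ 0.50048878 -0.2305736   0.22657718] [0.47105623 0.06518534 0.65093199] 0.03976392743998265 [[0.998, -0.055, -0.001], [-0.055, -0.998, 0.002], [-0.001, -0.002, -1.0]]
[393.04942241 301.83742977]
[392.45822164 222.06575592]
[391.7947091  132.53693683]
```

View pics/w11.png

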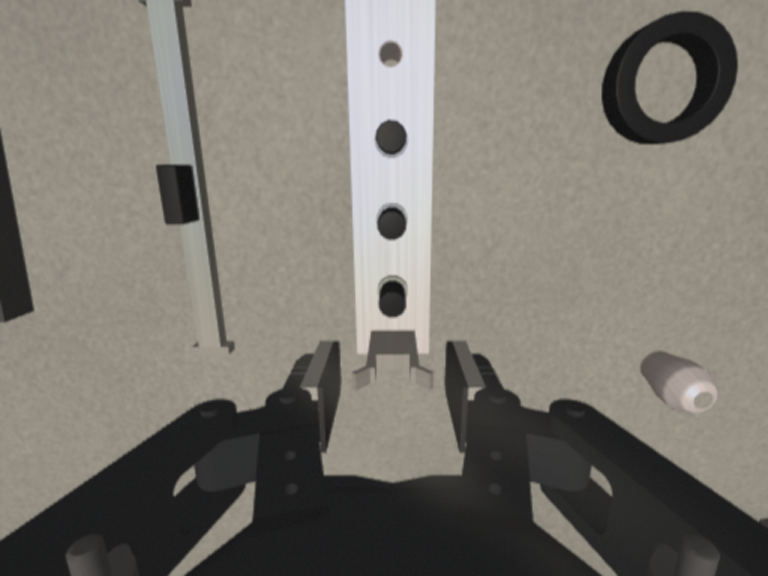

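Request:
move_arm(series=[[[-0.01,0,-0.01,0,0,0,0.04],[-0.0105,0.0005,-0.02,0,0,0,0.04],[0,0,-0.025,0,0,0,0.04],[0,0,-0.025,0,0,0,0.04],[0,0,-0.025,0,0,0,0.04],[0,0,-0.025,0,0,0,0.04],[0,0,-0.02,0,0,0,0.04],[0,0,-0.01,0,0,0,0.04],[0,0,0,0,0,0,0.04],[0,0,0,0,0,0,0.04]]])

```text
clock: 13.73
position: [0.4809, -0.2305, 0.0674]
ee_rot: [-0.0, 1.0, -0.027, 0.0]
contact_force: [0.6, 1.1, 0.5]
width: 0.04
```

Run:
```python
from h import *
s=manip.get_state();print(s['position'],s['contact_force'],s['width'],q2R(s['ee_rot']).round(3).tolist())
im=cam('wrist'); dump(im,'w12.pkl'); save(im,'w12.png',k=1.5)
im=cam('side'); dump(im,'d12.pkl'); save(im,'d12.png',(230,200,390,300),k=4)
```

```text
[ 0.48089923 -0.23054739  0.06738857] [0.55065929 1.09515119 0.49657125] 0.040016761111874036 [[0.999, -0.054, 0.0], [-0.054, -0.999, 0.0], [0.0, -0.0, -1.0]]
```

View pics/w12.png

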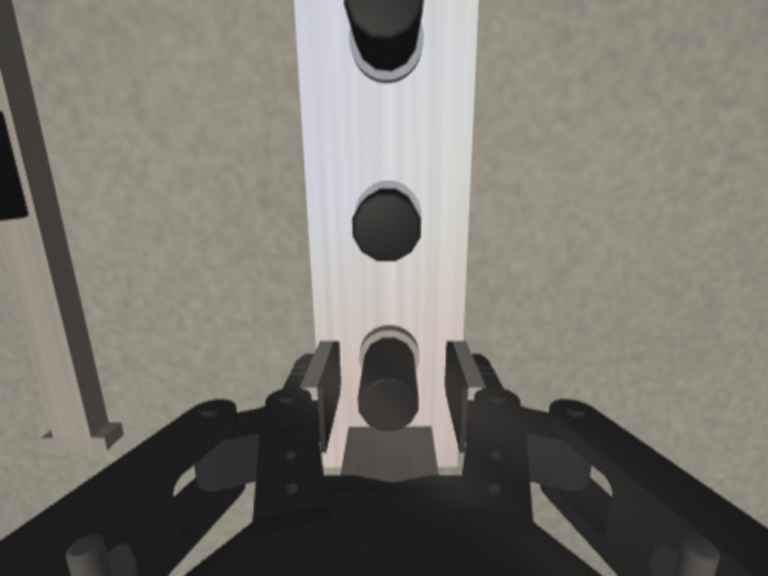

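View pics/d12.png

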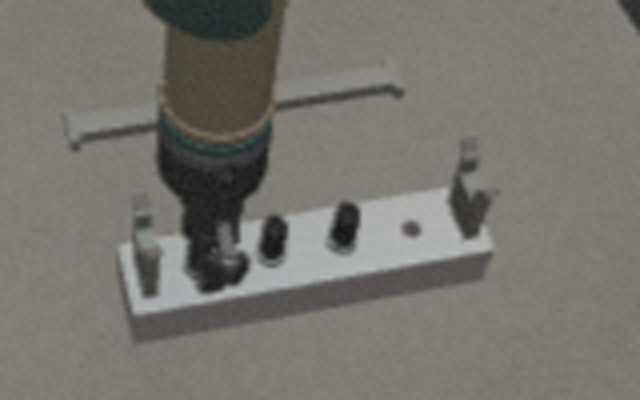

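Run:
```python
from h import *
w=load('w12.pkl'); print(unp(w,388/1.5,402/1.5,.086),unp(w,387/1.5,224/1.5,.086))
```

```text
[ 0.4794 -0.2294  0.086 ] [ 0.5355 -0.2323  0.086 ]
```

Request:
move_arm(series=[[[0,0,0,0,0,0,0.01],[0,0,0,0,0,0,0.01],[0,0,0,0,0,0,0.01],[0,0,0,0,0,0,0.01],[0,0,0,0,0,0,0.01]]], newtons=50)

```text
clock: 14.25
position: [0.4814, -0.2312, 0.0684]
ee_rot: [0.0, 1.0, -0.028, 0.001]
contact_force: [-0.6, 2.1, 6.0]
width: 0.0188
```

Request:
move_arm(series=[[[0,0,0.01,0,0,0,0.01],[0,0,0.02,0,0,0,0.01],[0,0,0.03,0,0,0,0.01],[0,0,0.03,0,0,0,0.01],[0,0,0.01,0,0,0,0.01],[0,0,0,0,0,0,0.01],[0,0,0,0,0,0,0.01]]])

```text
clock: 14.83
position: [0.4802, -0.2314, 0.1671]
ee_rot: [0.0, 1.0, -0.028, 0.0]
contact_force: [0.5, 0.2, -0.3]
width: 0.0184
```

Run:
```python
from h import *
s=manip.get_state();print(s['position'],s['contact_force'],s['width'],q2R(s['ee_rot']).round(3).tolist())
im=cam('wrist'); dump(im,'w13.pkl'); save(im,'w13.png',(180,200,340,320),k=4)
im=cam('side'); dump(im,'d13.pkl'); save(im,'d13.png',(230,160,330,280),k=5)
im=cam('scene'); dump(im,'s13.pkl'); save(im,'s13.png',(140,160,260,280),k=5)
```

```text
[ 0.48024804 -0.23143557  0.16707301] [ 0.5459808   0.24116554 -0.31814151] 0.018406430776422296 [[0.998, -0.055, 0.0], [-0.055, -0.998, -0.001], [0.0, 0.001, -1.0]]
```

View pics/w13.png

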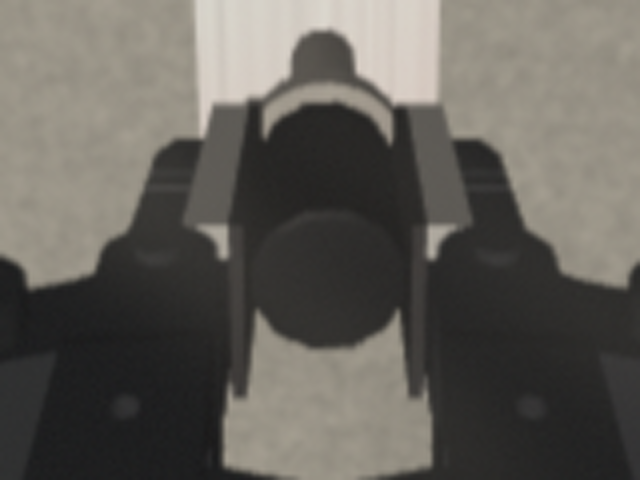

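View pics/d13.png

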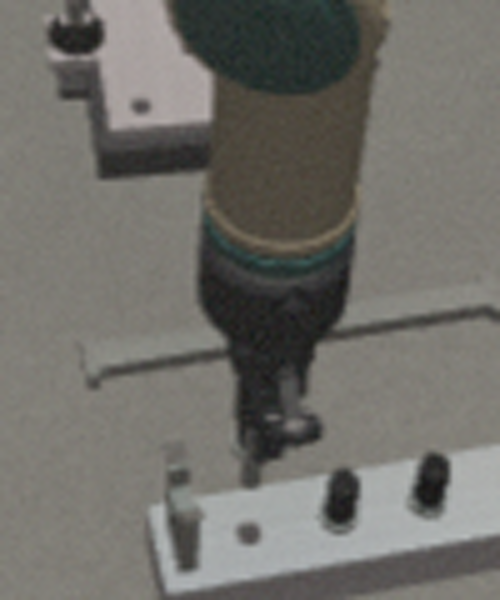

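View pics/s13.png

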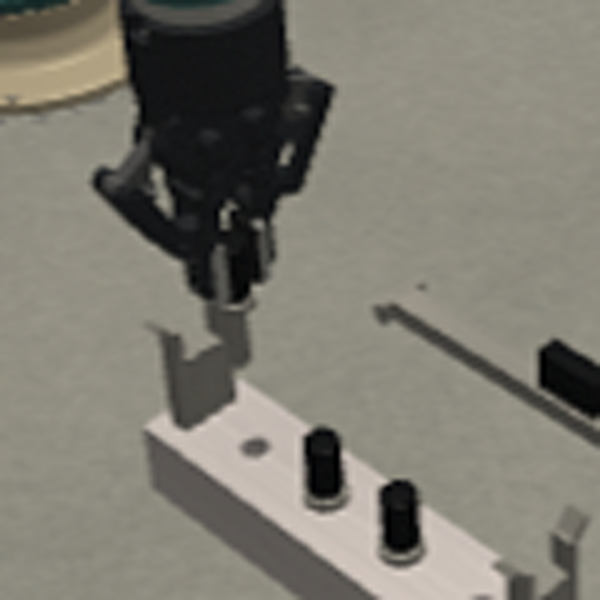

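Run:
```python
from h import *
w=load('w13.pkl'); C=lambda u,v:(180+u/4,200+v/4)
print(unp(w,*C(328,278),.186),unp(w,*C(323,30),.106)-[.006,0,0], unp(w,*C(292,60),.106),unp(w,*C(355,60),.106))
```

```text
[ 0.478  -0.2319  0.186 ] [ 0.475  -0.2312  0.106 ] [ 0.4753 -0.225   0.106 ] [ 0.4747 -0.237   0.106 ]
```

Request:
move_arm(series=[[[0.002,0.015,0,0,0,0,0.01],[0.002,0.03,0,0,0,0,0.01],[0.002,0.03,0,0,0,0,0.01],[0.002,0.03,0,0,0,0,0.01],[0.002,0.03,0,0,0,0,0.01],[0.002,0.03,0,0,0,0,0.01],[0.002,0.03,0,0,0,0,0.01],[0.002,0.03,0,0,0,0,0.01],[0.002,0.03,0,0,0,0,0.01],[0.002,0.03,0,0,0,0,0.01],[0.002,0.03,0,0,0,0,0.01],[0.002,0.03,-0.01,0,0,0,0.01],[0.001,0.015,-0.015,0,0,0,0.01],[0,0.005,-0.015,0,0,0,0.01],[0,0,-0.01,0,0,0,0.01],[0,0,0,0,0,0,0.01],[0,0,0,0,0,0,0.01],[0,0,0,0,0,0,0.01]]])

```text
clock: 16.48
position: [0.5059, 0.1329, 0.1171]
ee_rot: [0.0, 1.0, -0.028, 0.0]
contact_force: [0.8, -0.2, -0.2]
width: 0.0185
```

```bash
cat > look.py <<'E'
from h import *
import sys
n=sys.argv[1]
s=manip.get_state();print(s['position'].round(4),s['contact_force'].round(1),s['width'].round(4),q2R(s['ee_rot']).round(3)[:2,0])
im=cam('wrist'); dump(im,n+'.pkl'); save(im,n+'.png',(160,130,352,274),k=4)
E
python3 look.py w14
```

```text
Traceback (most recent call last):
  File "look.py", line 4, in <module>
    s=manip.get_state();print(s['position'].round(4),s['contact_force'].round(1),s['width'].round(4),q2R(s['ee_rot']).round(3)[:2,0])
                                                                                 ^^^^^^^^^^^^^^^^
AttributeError: 'float' object has no attribute 'round'
```

```bash
sed -i "s/s\['width'\].round(4)/round(s['width'],4)/" look.py; python3 look.py w14
```

```text
[0.5059 0.1329 0.1171] [ 0.8 -0.2 -0.2] 0.0185 [ 0.998 -0.056]
```

View pics/w14.png

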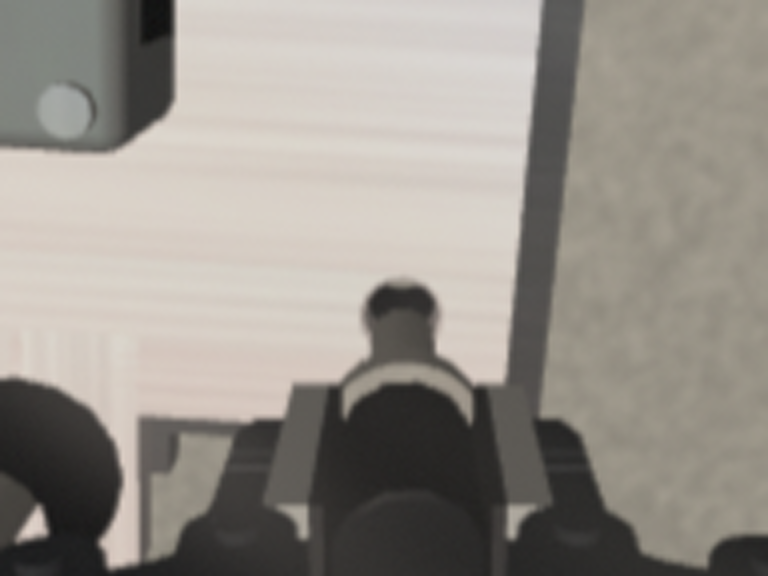

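Run:
```python
from h import *
w=load('w14.pkl'); C=lambda u,v:(160+u/4,130+v/4)
print('hole',unp(w,*C(402,280),.043)-[.0075,0,0],unp(w,*C(365,305),.043),unp(w,*C(440,305),.043))
print('foot',unp(w,*C(402,314),.0556)-[.006,0,0],unp(w,*C(371,330),.0556),unp(w,*C(435,330),.0556))
```

```text
hole [0.5009 0.1333 0.043 ] [0.5036 0.141  0.043 ] [0.5027 0.1259 0.043 ]
foot [0.4997 0.1334 0.0556] [0.5028 0.1394 0.0556] [0.5021 0.1273 0.0556]
```

Request:
move_arm(series=[[[0.001,0,-0.005,0,0,0,0.01],[0,0,-0.005,0,0,0,0.01],[0,0,-0.005,0,0,0,0.01],[0,0,-0.004,0,0,0,0.01],[0,0,-0.003,0,0,0,0.01],[0,0,0,0,0,0,0.01]]])

```text
clock: 17.03
position: [0.5059, 0.1335, 0.0941]
ee_rot: [0.0, 1.0, -0.028, -0.001]
contact_force: [0.7, -0.6, -1.1]
width: 0.0187
```

```bash
python3 look.py w15
```

```text
[0.5059 0.1335 0.0941] [ 0.7 -0.6 -1.1] 0.0187 [ 0.998 -0.055]
```

View pics/w15.png

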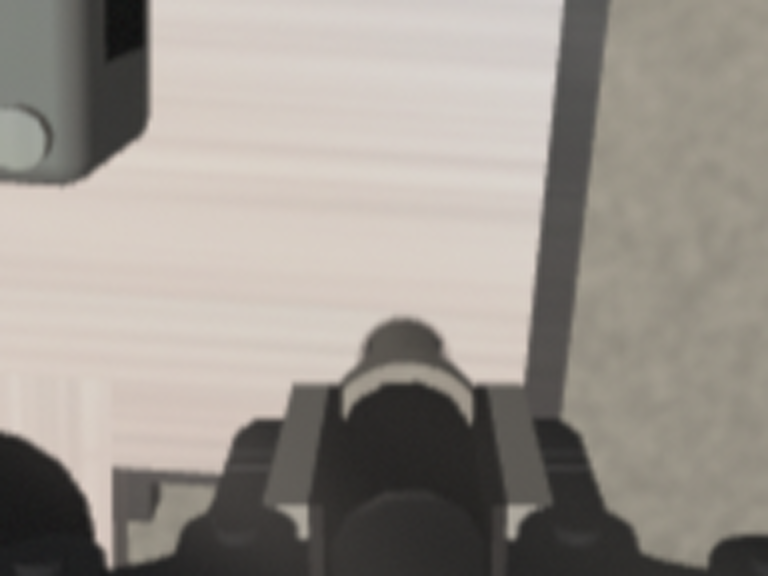

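Request:
move_arm(series=[[[0,0,-0.004,0,0,0,0.01],[0,0,-0.005,0,0,0,0.01],[0,0,-0.005,0,0,0,0.01],[0,0,-0.005,0,0,0,0.01],[0,0,-0.003,0,0,0,0.01],[0,0,0,0,0,0,0.01]]])

```text
clock: 17.58
position: [0.5062, 0.1336, 0.072]
ee_rot: [0.0, 1.0, -0.028, -0.001]
contact_force: [-1.1, -0.9, -0.8]
width: 0.0186
```

```bash
python3 look.py w16
```

```text
[0.5062 0.1336 0.072 ] [-1.1 -0.9 -0.8] 0.0186 [ 0.998 -0.055]
```

View pics/w16.png

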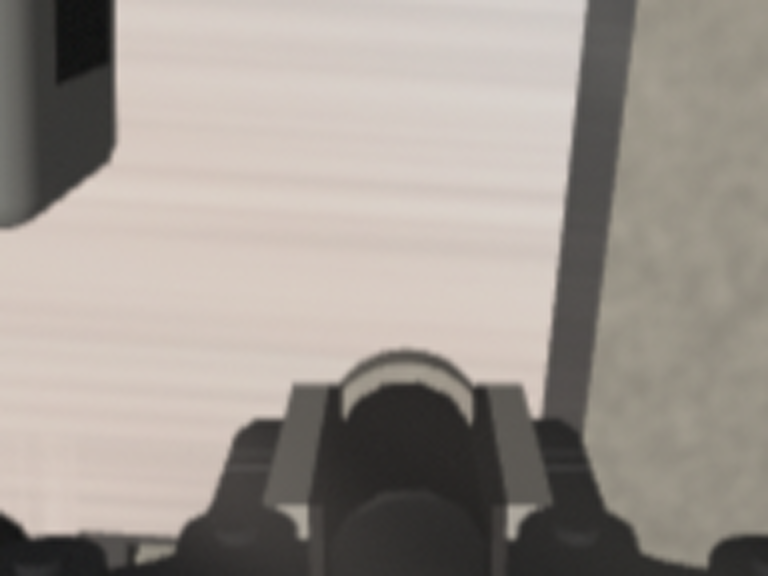

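Request:
move_arm(series=[[[0,0,-0.004,0,0,0,0.01],[0,0,-0.003,0,0,0,0.01],[0,0,-0.001,0,0,0,0.01],[0,0,-0.001,0,0,0,0.01],[0,0,0,0,0,0,0.01]]])

```text
clock: 18.05
position: [0.5063, 0.1337, 0.0653]
ee_rot: [0.0, 1.0, -0.028, 0.0]
contact_force: [-3.8, -0.3, 9.9]
width: 0.0187
```

```bash
python3 look.py w17
```

```text
[0.5063 0.1337 0.0653] [-3.8 -0.3  9.9] 0.0187 [ 0.998 -0.055]
```

View pics/w17.png

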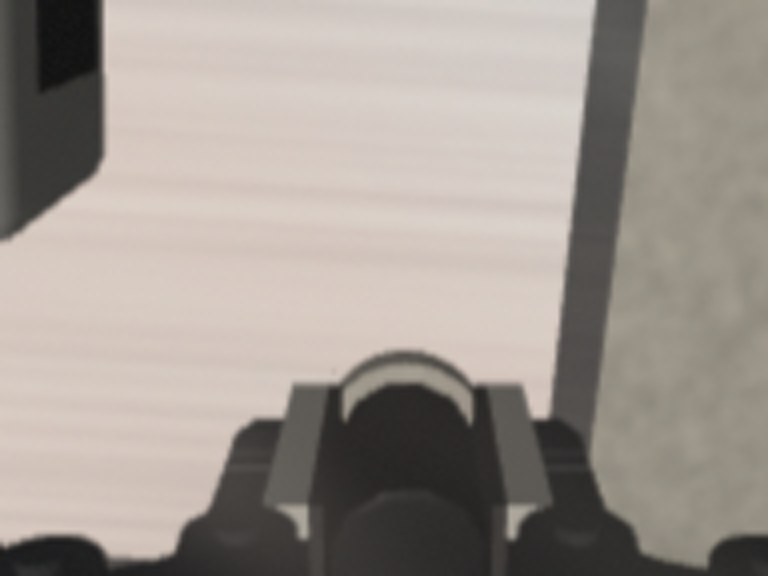

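Request:
move_arm(series=[[[0,0,0,0,0,0,0.034],[0,0,0,0,0,0,0.034],[0,0,0.005,0,0,0,0.034],[0,0,0.02,0,0,0,0.034],[0,0,0.03,0,0,0,0.034],[0,0,0.03,0,0,0,0.034],[0,0,0.03,0,0,0,0.034],[0,0,0.01,0,0,0,0.034],[0,0,0,0,0,0,0.034]]])

```text
clock: 18.85
position: [0.5089, 0.134, 0.1922]
ee_rot: [-0.001, 1.0, -0.028, 0.004]
contact_force: [-0.0, -0.1, 0.2]
width: 0.0341
```

```bash
sed -i 's/(160,130,352,274),k=4/None,k=1.5/' look.py; python3 look.py w18
```

```text
[0.5089 0.134  0.1922] [-0.  -0.1  0.2] 0.0341 [ 0.998 -0.055]
```

View pics/w18.png

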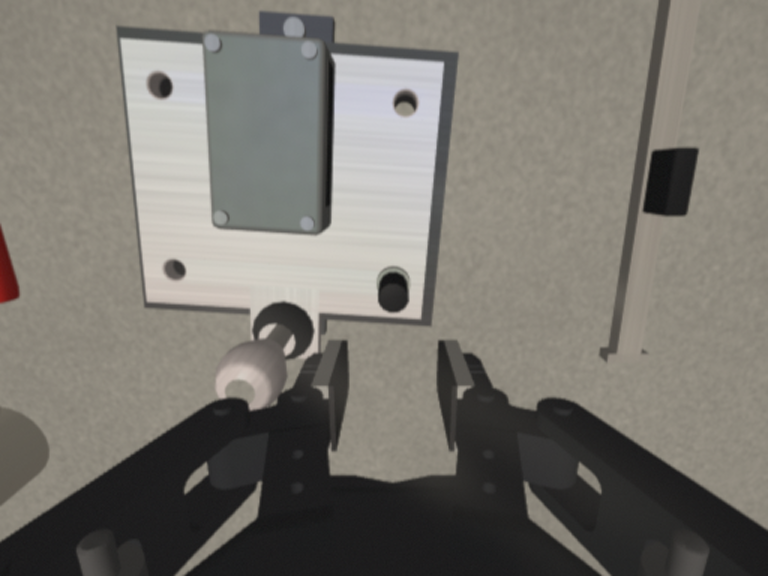

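Request:
move_arm(series=[[[0.002,-0.016,0,0,0,0,0.04],[0.002,-0.03,0,0,0,0,0.04],[0.002,-0.03,0,0,0,0,0.04],[0.002,-0.03,0,0,0,0,0.04],[0.002,-0.03,0,0,0,0,0.04],[0.002,-0.03,0,0,0,0,0.04],[0.002,-0.03,0,0,0,0,0.04],[0.002,-0.03,0,0,0,0,0.04],[0.002,-0.03,0,0,0,0,0.04],[0.002,-0.03,0,0,0,0,0.04],[0.002,-0.03,0,0,0,0,0.04],[0.002,-0.03,-0.01,0,0,0,0.04],[0.002,-0.015,-0.015,0,0,0,0.04],[0.002,-0.005,-0.015,0,0,0,0.04],[0,0,-0.01,0,0,0,0.04],[0,0,0,0,0,0,0.04],[0,0,0,0,0,0,0.04]]])

```text
clock: 20.32
position: [0.5334, -0.2312, 0.1372]
ee_rot: [-0.001, 1.0, -0.028, -0.002]
contact_force: [0.1, 0.3, 0.0]
width: 0.0399
```

```bash
python3 look.py w19; python3 -c "
from h import *
w=load('w19.pkl'); print(proj(w,[.5355,-.2325,.086])*1.5)"
```

```text
[ 0.5334 -0.2312  0.1372] [0.1 0.3 0. ] 0.0399 [ 0.998 -0.055]
[394.33473705 315.00350469]
```

View pics/w19.png

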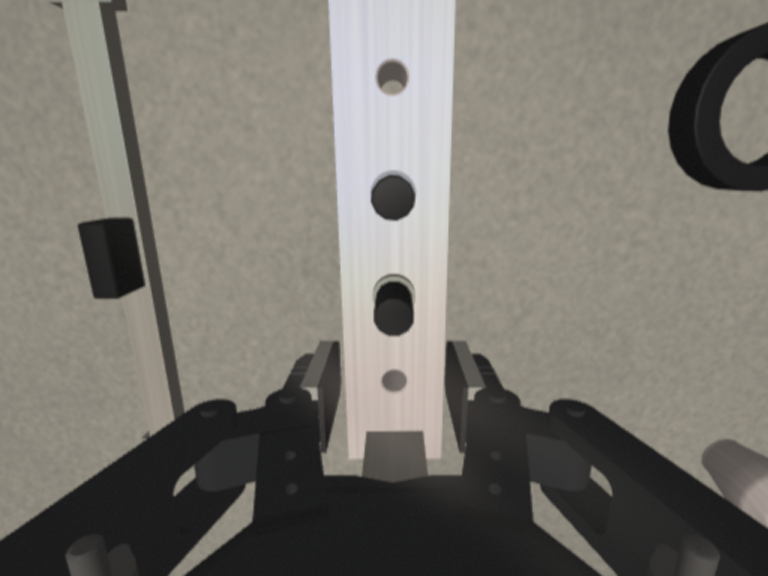

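Request:
move_arm(series=[[[0.002,-0.001,-0.015,0,0,0,0.04],[0,0,-0.02,0,0,0,0.04],[0,0,-0.02,0,0,0,0.04],[0,0,-0.012,0,0,0,0.04],[0,0,-0.002,0,0,0,0.04],[0,0,0,0,0,0,0.04],[0,0,0,0,0,0,0.04],[0,0,0,0,0,0,0.01],[0,0,0,0,0,0,0.01],[0,0,0,0,0,0,0.01],[0,0,0,0,0,0,0.01],[0,0,0,0,0,0,0.01]]])

```text
clock: 21.37
position: [0.5374, -0.2335, 0.0715]
ee_rot: [0.0, 1.0, -0.028, 0.001]
contact_force: [-0.5, 0.8, 6.0]
width: 0.0185
```

```bash
python3 look.py w20
```

```text
[ 0.5374 -0.2335  0.0715] [-0.5  0.8  6. ] 0.0185 [ 0.998 -0.056]
```

View pics/w20.png

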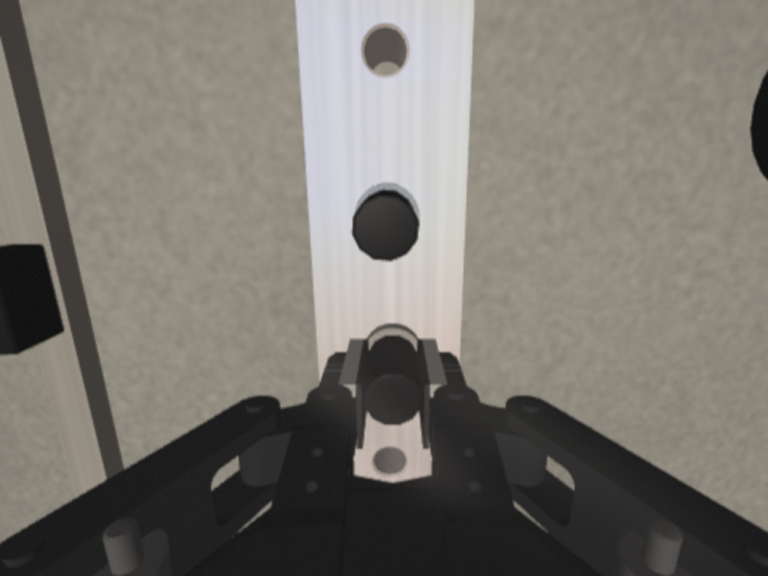

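Request:
move_arm(series=[[[0,0,0.01,0,0,0,0.01],[0,0,0.025,0,0,0,0.01],[0,0,0.03,0,0,0,0.01],[0,0.005,0.025,0,0,0,0.01],[0.005,0.018,0.005,0,0,0,0.01],[0.007,0.03,0,0,0,0,0.01],[0.007,0.03,0,0,0,0,0.01],[0.007,0.03,0,0,0,0,0.01],[0.007,0.03,0,0,0,0,0.01],[0.007,0.03,0,0,0,0,0.01],[0.007,0.03,0,0,0,0,0.01],[0.007,0.03,0,0,0,0,0.01],[0.007,0.03,0,0,0,0,0.01],[0.007,0.03,0,0,0,0,0.01],[0.007,0.03,0,0,0,0,0.01],[0.007,0.03,0,0,0,0,0.01],[0.003,0.02,-0.01,0,0,0,0.01],[0,0.01,-0.02,0,0,0,0.01],[0,0,-0.01,0,0,0,0.01],[0,0,0,0,0,0,0.01]]])

```text
clock: 23.08
position: [0.6193, 0.1494, 0.1224]
ee_rot: [0.001, 1.0, -0.027, -0.003]
contact_force: [-1.0, -0.7, -1.4]
width: 0.0185
```

```bash
python3 look.py w21; python3 -c "
from h import *
w=load('w21.pkl'); save(w,'w21c.png',(160,130,352,274),k=4)"
```

```text
[0.6193 0.1494 0.1224] [-1.  -0.7 -1.4] 0.0185 [ 0.999 -0.054]
```

View pics/w21c.png

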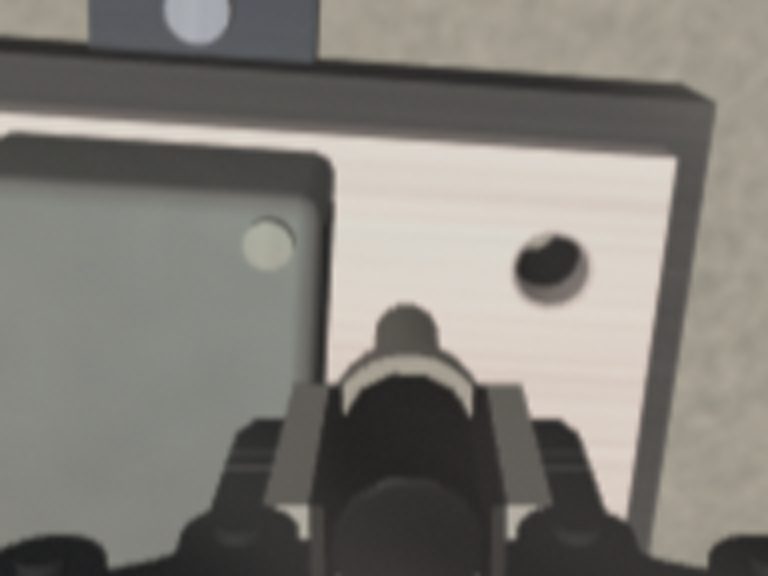

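Run:
```python
from h import *
w=load('w21.pkl'); C=lambda u,v:(160+u/4,130+v/4)
print('hole',unp(w,*C(551,268),.043))
print('foot',unp(w,*C(407,305),.057)-[.006,0,0],unp(w,*C(376,325),.057),unp(w,*C(438,325),.057))
```

```text
hole [0.6206 0.1192 0.043 ]
foot [0.6131 0.1488 0.057 ] [0.6154 0.155  0.057 ] [0.6147 0.143  0.057 ]
```

Request:
move_arm(series=[[[0.003,-0.008,0,0,0,0,0.01],[0.002,-0.012,0,0,0,0,0.01],[0.002,-0.0095,0,0,0,0,0.01],[0,0,-0.002,0,0,0,0.01],[0,0,0,0,0,0,0.01],[0,0,0,0,0,0,0.01]]])

```text
clock: 23.63
position: [0.6285, 0.1195, 0.1231]
ee_rot: [-0.0, 1.0, -0.028, -0.0]
contact_force: [0.1, 0.6, -0.2]
width: 0.0182
```

```bash
python3 look.py w22; python3 -c "
from h import *
w=load('w22.pkl'); save(w,'w22c.png',(220,180,310,245),k=8)"
```

```text
[0.6285 0.1195 0.1231] [ 0.1  0.6 -0.2] 0.0182 [ 0.998 -0.057]
```

View pics/w22c.png

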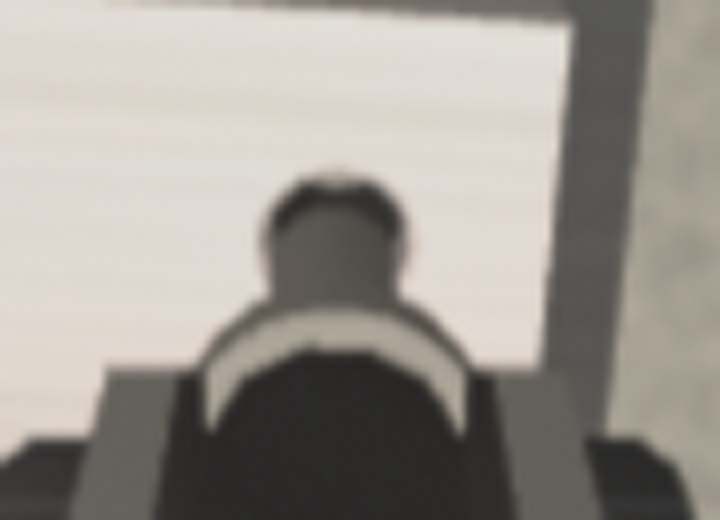

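Run:
```python
from h import *
w=load('w22.pkl'); C=lambda u,v:(220+u/8,180+v/8)
print('hole',unp(w,*C(338,172),.043)-[.0075,0,0],unp(w,*C(262,235),.043),unp(w,*C(411,235),.043))
for z in (.0576,.061): print('foot',unp(w,*C(335,206),z)-[.006,0,0],unp(w,*C(272,240),z),unp(w,*C(398,240),z))
```

```text
hole [0.6203 0.1186 0.043 ] [0.6213 0.1269 0.043 ] [0.6205 0.1114 0.043 ]
foot [0.6231 0.1189 0.0576] [0.626  0.1252 0.0576] [0.6253 0.113  0.0576]
foot [0.6243 0.1188 0.061 ] [0.6272 0.125  0.061 ] [0.6265 0.113  0.061 ]
```

Request:
move_arm(series=[[[-0.0028,0,0,0,0,0,0.01],[0,0,-0.004,0,0,0,0.01],[0,0,-0.004,0,0,0,0.01],[0,0,-0.004,0,0,0,0.01],[0,0,-0.004,0,0,0,0.01],[0,0,-0.004,0,0,0,0.01],[0,0,-0.003,0,0,0,0.01],[0,0,0,0,0,0,0.01]]])

```text
clock: 24.35
position: [0.6252, 0.1201, 0.0989]
ee_rot: [0.0, 1.0, -0.028, -0.001]
contact_force: [-0.2, 0.9, -0.6]
width: 0.0183
```

```bash
python3 look.py w23; python3 -c "
from h import *
w=load('w23.pkl'); save(w,'w23c.png',(220,180,310,245),k=8)"
```

```text
[0.6252 0.1201 0.0989] [-0.2  0.9 -0.6] 0.0183 [ 0.998 -0.055]
```

View pics/w23c.png

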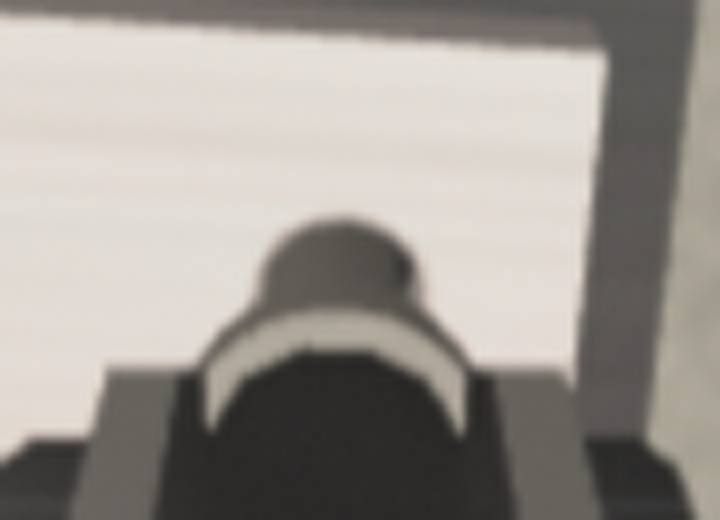

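Request:
move_arm(series=[[[0,-0.001,0,0,0,0,0.01],[0,0,-0.004,0,0,0,0.01],[0,0,-0.004,0,0,0,0.01],[0,0,-0.004,0,0,0,0.01],[0,0,-0.004,0,0,0,0.01],[0,0,-0.004,0,0,0,0.01],[0,0,-0.003,0,0,0,0.01],[0,0,0,0,0,0,0.01]]])

```text
clock: 25.07
position: [0.6254, 0.1191, 0.076]
ee_rot: [0.0, 1.0, -0.028, -0.001]
contact_force: [-0.6, -0.1, -0.2]
width: 0.0181
```

```bash
python3 look.py w24; python3 -c "
from h import *
w=load('w24.pkl'); save(w,'w24c.png',(220,180,310,245),k=6)"
```

```text
[0.6254 0.1191 0.076 ] [-0.6 -0.1 -0.2] 0.0181 [ 0.998 -0.055]
```

View pics/w24c.png

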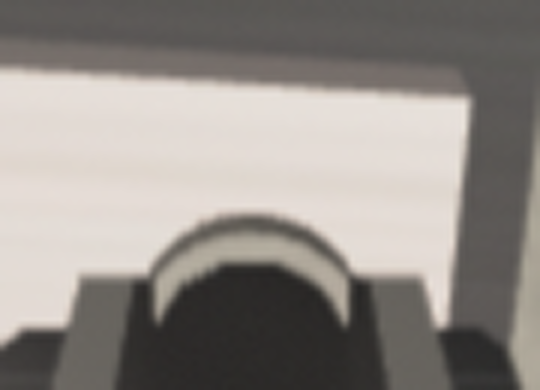

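Free so far. I'll push the last millimetres home.

Request:
move_arm(series=[[[0,0,-0.004,0,0,0,0.01],[0,0,-0.003,0,0,0,0.01],[0,0,-0.001,0,0,0,0.01],[0,0,-0.001,0,0,0,0.01],[0,0,0,0,0,0,0.01]]])

```text
clock: 25.53
position: [0.6254, 0.1192, 0.0686]
ee_rot: [0.0, 1.0, -0.028, -0.0]
contact_force: [-4.0, 0.1, 4.2]
width: 0.0182
```

Request:
move_arm(series=[[[0,0,-0.001,0,0,0,0.01],[0,0,0,0,0,0,0.01]]])

```text
clock: 25.7
position: [0.6255, 0.1192, 0.0685]
ee_rot: [0.0, 1.0, -0.028, 0.0]
contact_force: [-4.4, 0.3, 9.1]
width: 0.0186
```

Request:
move_arm(series=[[[0,0,0,0,0,0,0.034],[0,0,0,0,0,0,0.034],[0,0,0.005,0,0,0,0.034],[0,0,0.02,0,0,0,0.034],[0,0,0.03,0,0,0,0.034],[-0.01,0,0.03,0,0,0,0.034],[-0.015,0,0.03,0,0,0,0.034],[-0.01,0,0.01,0,0,0,0.034],[0,0,0,0,0,0,0.034]]])

```text
clock: 26.45
position: [0.591, 0.1194, 0.1956]
ee_rot: [-0.0, 1.0, -0.027, 0.003]
contact_force: [-0.0, -0.1, 0.2]
width: 0.0339
```

```bash
python3 look.py w25
```

```text
[0.591  0.1194 0.1956] [-0.  -0.1  0.2] 0.0339 [ 0.998 -0.055]
```

View pics/w25.png

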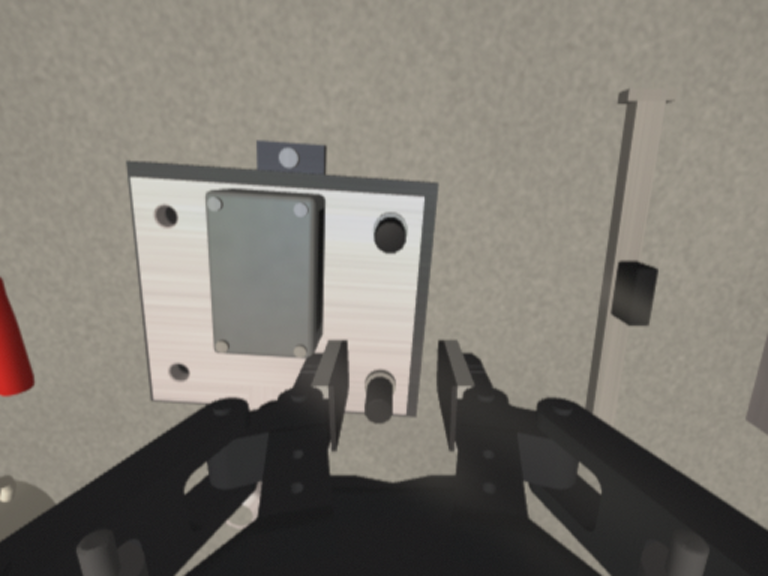

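Request:
move_arm(series=[[[0,-0.015,0,0,0,0,0.04],[0,-0.03,0,0,0,0,0.04],[0,-0.03,0,0,0,0,0.04],[0,-0.03,0,0,0,0,0.04],[0,-0.03,0,0,0,0,0.04],[0,-0.03,0,0,0,0,0.04],[0,-0.03,0,0,0,0,0.04],[0,-0.03,0,0,0,0,0.04],[0,-0.03,0,0,0,0,0.04],[0,-0.03,0,0,0,0,0.04],[0,-0.03,-0.01,0,0,0,0.04],[0,-0.03,-0.015,0,0,0,0.04],[0,-0.01,-0.02,0,0,0,0.04],[0,0,-0.015,0,0,0,0.04],[0,0,0,0,0,0,0.04],[0,0,0,0,0,0,0.04]]])

```text
clock: 27.83
position: [0.5897, -0.2356, 0.129]
ee_rot: [-0.001, 1.0, -0.028, -0.002]
contact_force: [-0.3, 0.5, 0.3]
width: 0.0401
```

```bash
python3 look.py w26; python3 -c "
from h import *
w=load('w26.pkl'); print(proj(w,[.592,-.2353,.086])*1.5)"
```

```text
[ 0.5897 -0.2356  0.129 ] [-0.3  0.5  0.3] 0.0401 [ 0.998 -0.056]
[390.83553538 320.7673497 ]
```

View pics/w26.png

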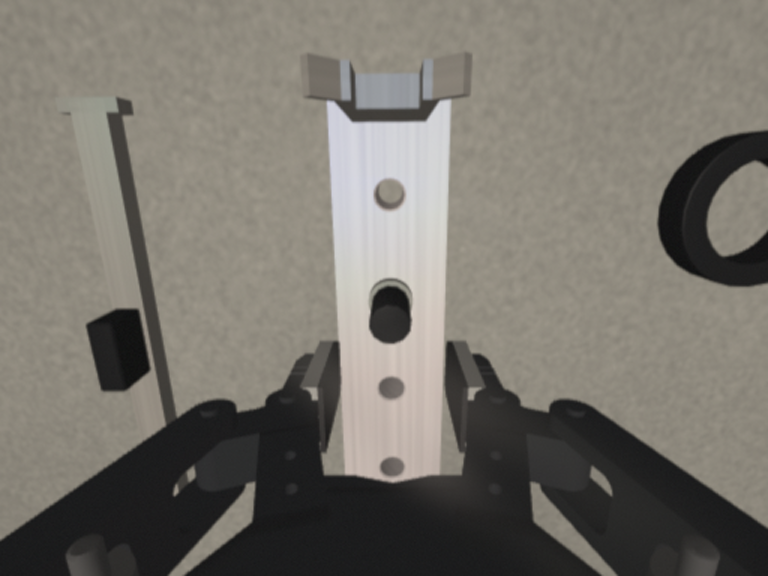

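Request:
move_arm(series=[[[0,0,-0.015,0,0,0,0.04],[0,0,-0.02,0,0,0,0.04],[0,0,-0.018,0,0,0,0.04],[0,0,-0.006,0,0,0,0.04],[0,0,-0.001,0,0,0,0.04],[0,0,0,0,0,0,0.04],[0,0,0,0,0,0,0.01],[0,0,0,0,0,0,0.01],[0,0,0,0,0,0,0.01],[0,0,0,0,0,0,0.01],[0,0,0,0,0,0,0.01]]])

```text
clock: 28.8
position: [0.5918, -0.2361, 0.0736]
ee_rot: [0.0, 1.0, -0.028, 0.001]
contact_force: [0.4, 1.3, 6.2]
width: 0.0183
```

```bash
python3 look.py w27
```

```text
[ 0.5918 -0.2361  0.0736] [0.4 1.3 6.2] 0.0183 [ 0.998 -0.055]
```

View pics/w27.png

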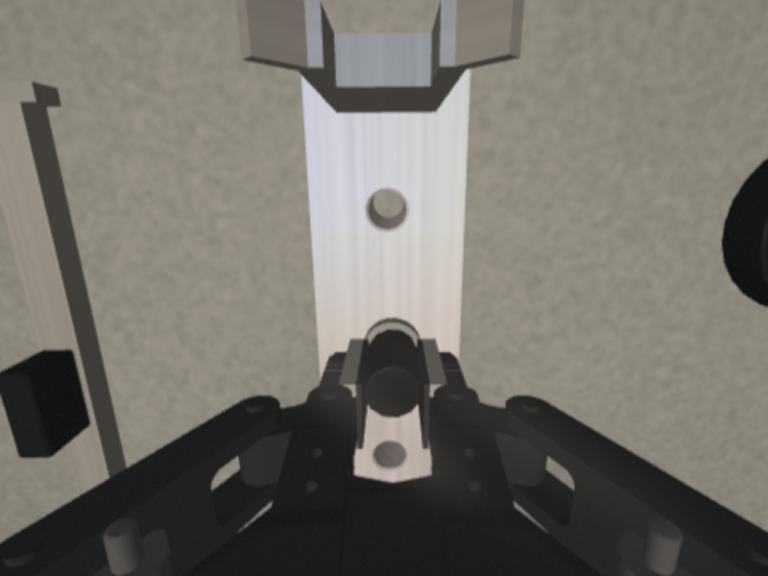

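Request:
move_arm(series=[[[0,0,0.01,0,0,0,0.01],[0,0,0.03,0,0,0,0.01],[0,0,0.03,0,0,0,0.01],[0,0.005,0.03,0,0,0,0.01],[0.003,0.015,0.02,0,0,0,0.01],[0.003,0.03,0,0,0,0,0.01],[0.003,0.03,0,0,0,0,0.01],[0.003,0.03,0,0,0,0,0.01],[0.003,0.03,0,0,0,0,0.01],[0.003,0.03,0,0,0,0,0.01],[0.003,0.03,0,0,0,0,0.01],[0.003,0.03,0,0,0,0,0.01],[0.003,0.03,0,0,0,0,0.01],[0.003,0.03,0,0,0,0,0.01],[0.003,0.03,0,0,0,0,0.01],[0.003,0.03,0,0,0,0,0.01],[0.003,0.03,0,0,0,0,0.01],[0.003,0.03,0,0,0,0,0.01],[0.003,0.03,0,0,0,0,0.01],[0.003,0.02,0,0,0,0,0.01]]])

```text
clock: 30.52
position: [0.6383, 0.2269, 0.1922]
ee_rot: [-0.0, 1.0, -0.027, -0.0]
contact_force: [0.3, 0.4, -1.2]
width: 0.0179
```

```bash
python3 look.py w28
```

```text
[0.6383 0.2269 0.1922] [ 0.3  0.4 -1.2] 0.0179 [ 0.999 -0.054]
```

Request:
move_arm(series=[[[0.002,0.015,0,0,0,0,0.01],[0.002,0.02,0,0,0,0,0.01],[0,0.012,-0.01,0,0,0,0.01],[0,0,-0.02,0,0,0,0.01],[0,0,-0.02,0,0,0,0.01],[0,0,-0.012,0,0,0,0.01],[0,0,0,0,0,0,0.01],[0,0,0,0,0,0,0.01],[0,0,0,0,0,0,0.01]]])

```text
clock: 31.32
position: [0.6435, 0.271, 0.1309]
ee_rot: [-0.0, 1.0, -0.028, 0.001]
contact_force: [0.7, -0.3, -0.6]
width: 0.0185
```

```bash
python3 look.py w29; python3 -c "
from h import *
w=load('w29.pkl'); save(w,'w29c.png',(210,160,310,245),k=7)"
```

```text
[0.6435 0.271  0.1309] [ 0.7 -0.3 -0.6] 0.0185 [ 0.998 -0.056]
```

View pics/w29c.png

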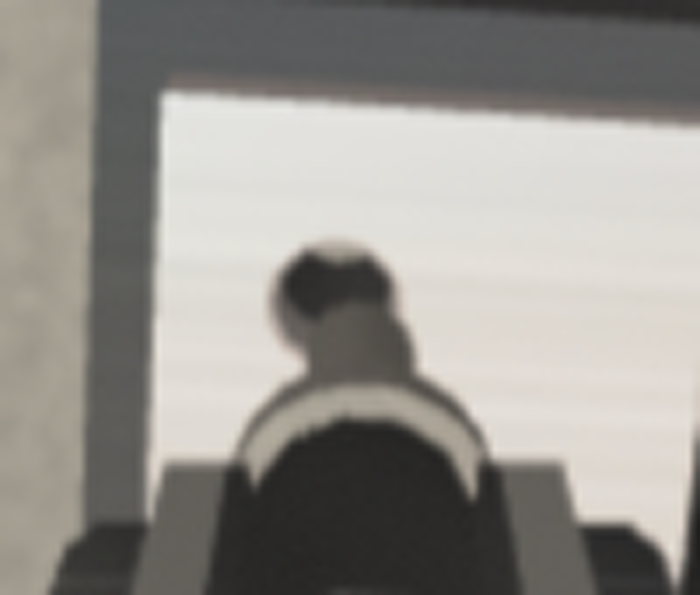

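Run:
```python
from h import *
w=load('w29.pkl'); C=lambda u,v:(210+u/7,160+v/7)
print('hole',unp(w,*C(334,238),.043)-[.0075,0,0],unp(w,*C(270,295),.043),unp(w,*C(398,295),.043))
for z in (.0633,): print('foot',unp(w,*C(360,303),z)-[.006,0,0],unp(w,*C(306,345),z),unp(w,*C(414,345),z))
```

```text
hole [0.6397 0.2737 0.043 ] [0.6404 0.2819 0.043 ] [0.6395 0.2663 0.043 ]
foot [0.6395 0.2706 0.0633] [0.6409 0.2769 0.0633] [0.6402 0.2649 0.0633]
```

Request:
move_arm(series=[[[0,0.0032,0,0,0,0,0.01],[0,0,-0.004,0,0,0,0.01],[0,0,-0.005,0,0,0,0.01],[0,0,0,0,0,0,0.01],[0,0,0,0,0,0,0.01]]])

```text
clock: 31.78
position: [0.6423, 0.2742, 0.1204]
ee_rot: [0.0, 1.0, -0.028, -0.001]
contact_force: [0.1, -0.8, -0.7]
width: 0.018
```

```bash
python3 look.py w30; python3 -c "
from h import *
w=load('w30.pkl'); save(w,'w30c.png',(210,160,310,245),k=7)"
```

```text
[0.6423 0.2742 0.1204] [ 0.1 -0.8 -0.7] 0.018 [ 0.998 -0.055]
```

View pics/w30c.png

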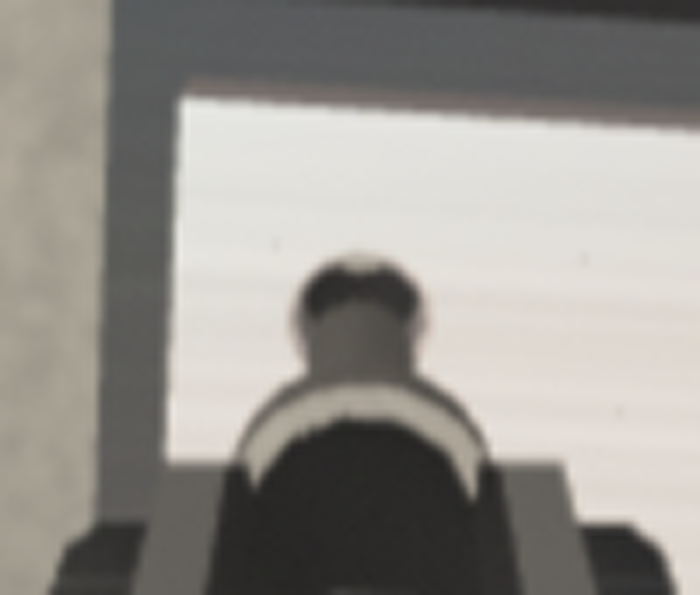

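Run:
```python
from h import *
w=load('w30.pkl'); C=lambda u,v:(210+u/7,160+v/7)
print('hole',unp(w,*C(361,254),.043)-[.0075,0,0])
print('foot',unp(w,*C(360,302),.0528)-[.006,0,0])
```

```text
hole [0.6393 0.2736 0.043 ]
foot [0.6383 0.2738 0.0528]
```

Request:
move_arm(series=[[[0.001,0,-0.004,0,0,0,0.01],[0,0,-0.004,0,0,0,0.01],[0,0,-0.004,0,0,0,0.01],[0,0,-0.004,0,0,0,0.01],[0,0,-0.003,0,0,0,0.01],[0,0,0,0,0,0,0.01]]])

```text
clock: 32.33
position: [0.643, 0.2742, 0.1007]
ee_rot: [0.0, 1.0, -0.028, -0.001]
contact_force: [-1.7, -0.5, -2.4]
width: 0.0183
```

```bash
python3 look.py w31; python3 -c "
from h import *
w=load('w31.pkl'); save(w,'w31c.png',(210,160,310,245),k=7)"
```

```text
[0.643  0.2742 0.1007] [-1.7 -0.5 -2.4] 0.0183 [ 0.998 -0.055]
```

View pics/w31c.png

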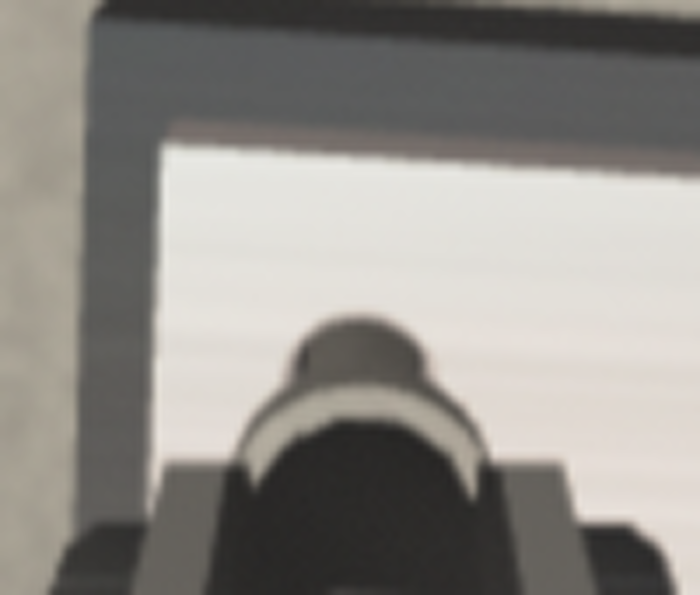

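In the plate hole. I'll go down through the base to about z 0.072.

Request:
move_arm(series=[[[0,0,-0.004,0,0,0,0.01],[0,0,-0.004,0,0,0,0.01],[0,0,-0.004,0,0,0,0.01],[0,0,-0.004,0,0,0,0.01],[0,0,-0.004,0,0,0,0.01],[0,0,-0.004,0,0,0,0.01],[0,0,-0.002,0,0,0,0.01],[0,0,0,0,0,0,0.01]]])

```text
clock: 33.05
position: [0.6431, 0.2743, 0.0749]
ee_rot: [0.0, 1.0, -0.028, -0.001]
contact_force: [-3.3, 0.8, -1.8]
width: 0.0186
```

```bash
python3 look.py w32; python3 -c "
from h import *
w=load('w32.pkl'); save(w,'w32c.png',(210,160,310,245),k=7)"
```

```text
[0.6431 0.2743 0.0749] [-3.3  0.8 -1.8] 0.0186 [ 0.998 -0.055]
```

View pics/w32c.png

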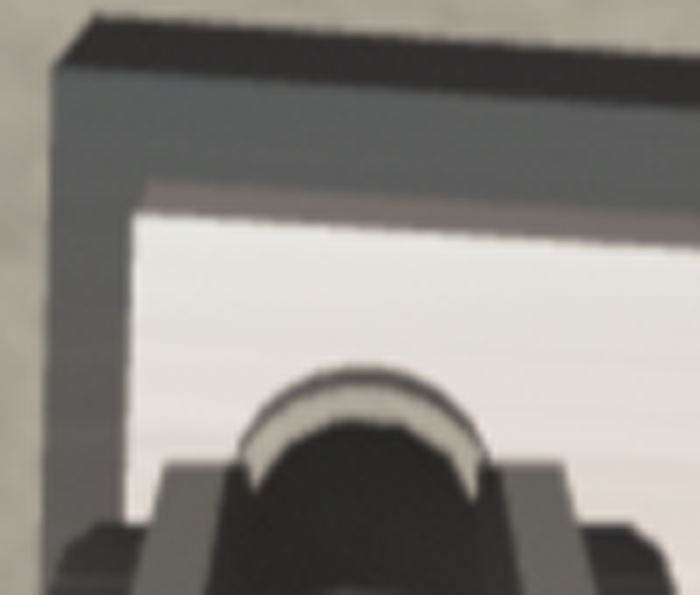

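Request:
move_arm(series=[[[0,0,-0.003,0,0,0,0.01],[0,0,-0.002,0,0,0,0.01],[0,0,-0.001,0,0,0,0.01],[0,0,0,0,0,0,0.01]]])

```text
clock: 33.43
position: [0.6434, 0.2743, 0.0707]
ee_rot: [0.0, 1.0, -0.028, -0.0]
contact_force: [-5.1, -0.5, 5.3]
width: 0.0181
```

Request:
move_arm(series=[[[0,0,-0.001,0,0,0,0.01],[0,0,0,0,0,0,0.01]]])

```text
clock: 33.6
position: [0.6434, 0.2743, 0.0707]
ee_rot: [0.0, 1.0, -0.028, 0.0]
contact_force: [-6.2, -0.8, 7.3]
width: 0.0179
```

Request:
move_arm(series=[[[0,0,0,0,0,0,0.034],[0,0,0,0,0,0,0.034],[0,0,0.005,0,0,0,0.034],[0,0,0.02,0,0,0,0.034],[-0.01,0,0.03,0,0,0,0.034],[-0.02,-0.01,0.03,0,0,0,0.034],[-0.025,-0.02,0.03,0,0,0,0.034],[-0.025,-0.02,0.03,0,0,0,0.034],[-0.02,-0.02,0.02,0,0,0,0.034],[-0.01,-0.01,0,0,0,0,0.034],[0,0,0,0,0,0,0.034],[0,0,0,0,0,0,0.034]]])

```text
clock: 34.6
position: [0.5369, 0.1961, 0.2319]
ee_rot: [-0.0, 1.0, -0.028, 0.002]
contact_force: [0.3, 0.3, -0.8]
width: 0.034
```

```bash
python3 look.py w33; python3 -c "
from h import *
im=cam('scene'); dump(im,'s33.pkl'); save(im,'s33c.png',(150,140,390,320),k=3)
im=cam('side'); dump(im,'d33.pkl'); save(im,'d33c.png',(220,130,380,290),k=4)
w=load('w33.pkl');save(w,'w33c.png',(100,60,330,260),k=3)"
```

```text
[0.5369 0.1961 0.2319] [ 0.3  0.3 -0.8] 0.034 [ 0.998 -0.056]
```

View pics/w33.png

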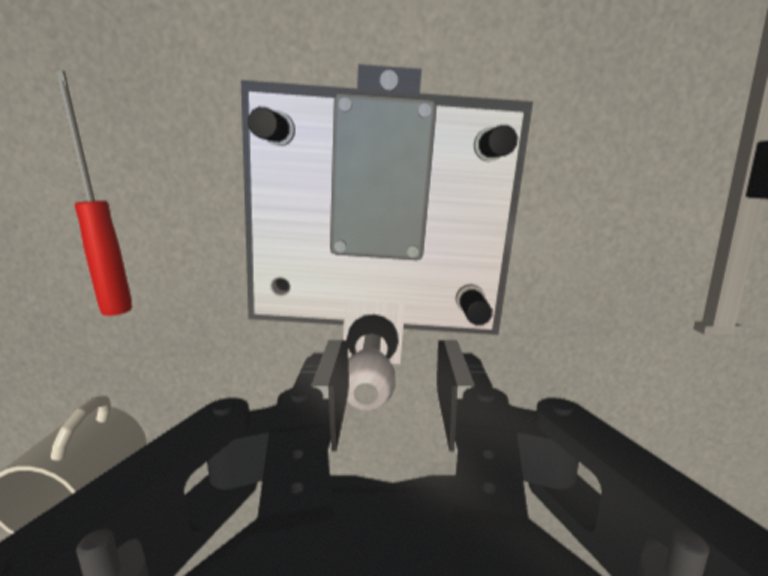

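View pics/s33c.png

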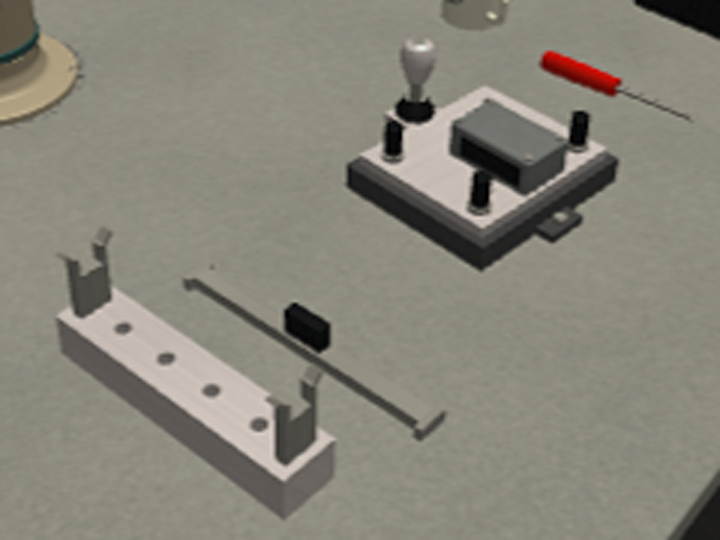

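View pics/d33c.png

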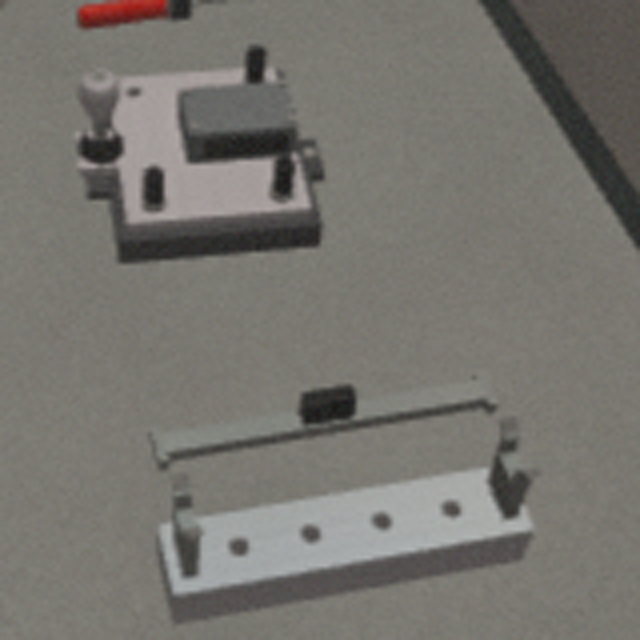

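Request:
move_arm(series=[[[0,-0.015,0,0,0,0,0.05],[0,-0.03,0,0,0,0,0.05],[0,-0.03,0,0,0,0,0.05],[0,-0.03,0,0,0,0,0.05],[0,-0.03,0,0,0,0,0.05],[0,-0.03,0,0,0,0,0.05],[0,-0.03,0,0,0,0,0.05],[0,-0.03,0,0,0,0,0.05],[0,-0.03,0,0,0,0,0.05],[0,-0.025,0,0,0,0,0.05],[0,-0.01,0,0,0,0,0.05],[0,0,0,0,0,0,0.05],[0,0,0,0,0,0,0.05]]])

```text
clock: 35.83
position: [0.5366, -0.0932, 0.2301]
ee_rot: [-0.001, 1.0, -0.028, -0.001]
contact_force: [-1.2, 0.1, -0.9]
width: 0.05
```

```bash
python3 look.py w34
```

```text
[ 0.5366 -0.0932  0.2301] [-1.2  0.1 -0.9] 0.05 [ 0.998 -0.056]
```

View pics/w34.png

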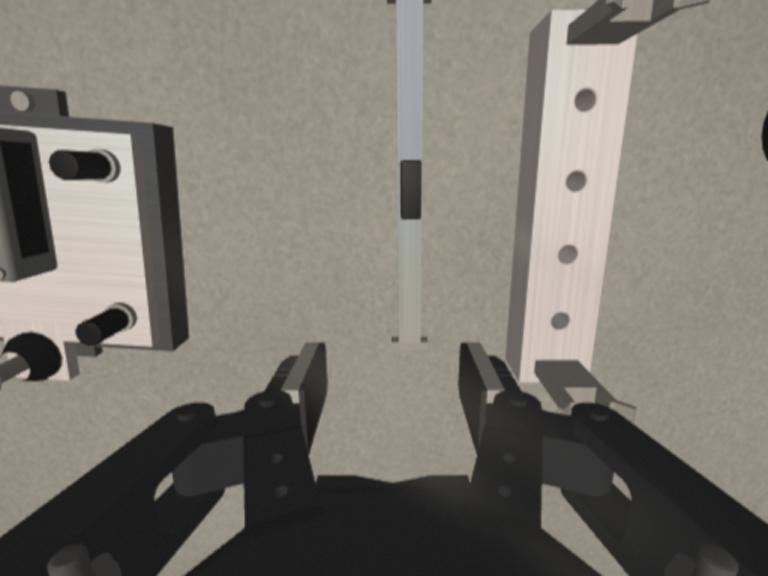

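Run:
```python
from h import *
w=load('w34.pkl');k=1/1.5; g=lambda u,v,z:unp(w,u*k,v*k,z)
save(w,'w34c.png',(255,100,295,232),k=4.5)
a,b=g(410.5,20,.014),g(410.2,330,.014); print(a,b,np.arctan2(a[1]-b[1],a[0]-b[0]))
print('block',g(411,162,.042),g(411,219,.042)); print('near end',g(410,343,.014))
```

```text
[ 0.7124 -0.1165  0.014 ] [ 0.4634 -0.1056  0.014 ] -0.04374717102377583
block [ 0.6105 -0.1114  0.042 ] [ 0.5679 -0.1096  0.042 ]
near end [ 0.4504 -0.1048  0.014 ]
```

View pics/w34c.png

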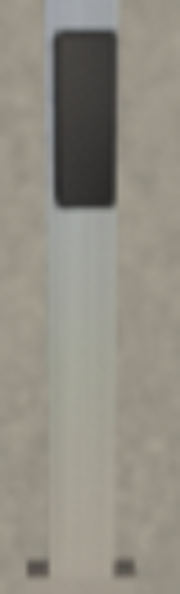

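Request:
move_arm(series=[[[0.012,-0.004,0,0,0,0.008,0.05],[0.015,-0.005,-0.01,0,0,0,0.05],[0.015,-0.005,-0.02,0,0,0,0.05],[0.0126,-0.0038,-0.025,0,0,0,0.05],[0,0,-0.025,0,0,0,0.05],[0,0,-0.025,0,0,0,0.05],[0,0,-0.025,0,0,0,0.05],[0,0,-0.02,0,0,0,0.05],[0,0,0,0,0,0,0.05],[0,0,0,0,0,0,0.05],[0,0,0,0,0,0,0.05]]])

```text
clock: 36.8
position: [0.592, -0.1106, 0.0821]
ee_rot: [0.0, 1.0, -0.023, 0.001]
contact_force: [0.6, -0.6, -0.2]
width: 0.0496
```

```bash
python3 look.py w35
```

```text
[ 0.592  -0.1106  0.0821] [ 0.6 -0.6 -0.2] 0.0496 [ 0.999 -0.046]
```

View pics/w35.png

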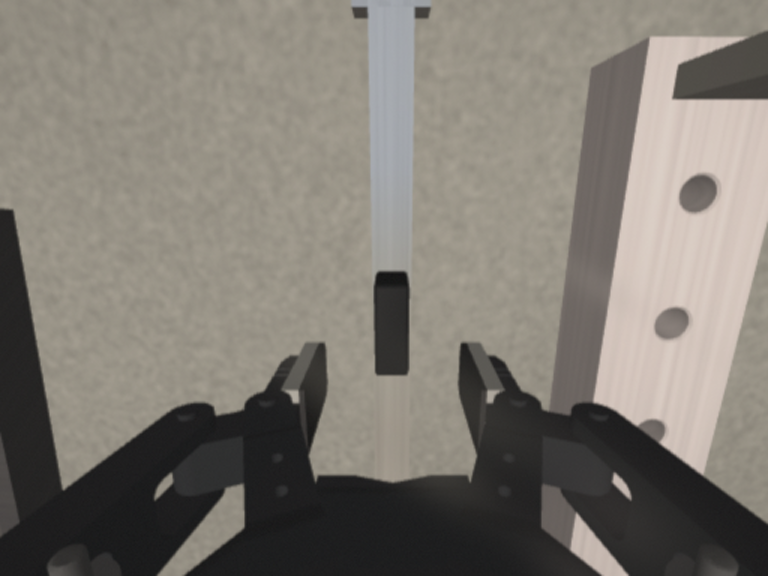

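Request:
move_arm(series=[[[0,0,-0.012,0,0,0,0.05],[0,0,-0.018,0,0,0,0.05],[0,0,-0.014,0,0,0,0.05],[0,0,-0.006,0,0,0,0.05],[0,0,-0.002,0,0,0,0.05],[0,0,0,0,0,0,0.05],[0,0,0,0,0,0,0.0],[0,0,0,0,0,0,0.0],[0,0,0,0,0,0,0.0],[0,0,0,0,0,0,0.0],[0,0,0,0,0,0,0.0]]], newtons=60)

```text
clock: 37.77
position: [0.5917, -0.1117, 0.0302]
ee_rot: [0.0, 1.0, -0.024, 0.001]
contact_force: [-0.1, 0.1, 6.0]
width: 0.0146
```

```bash
python3 look.py w36
```

```text
[ 0.5917 -0.1117  0.0302] [-0.1  0.1  6. ] 0.0146 [ 0.999 -0.047]
```

View pics/w36.png

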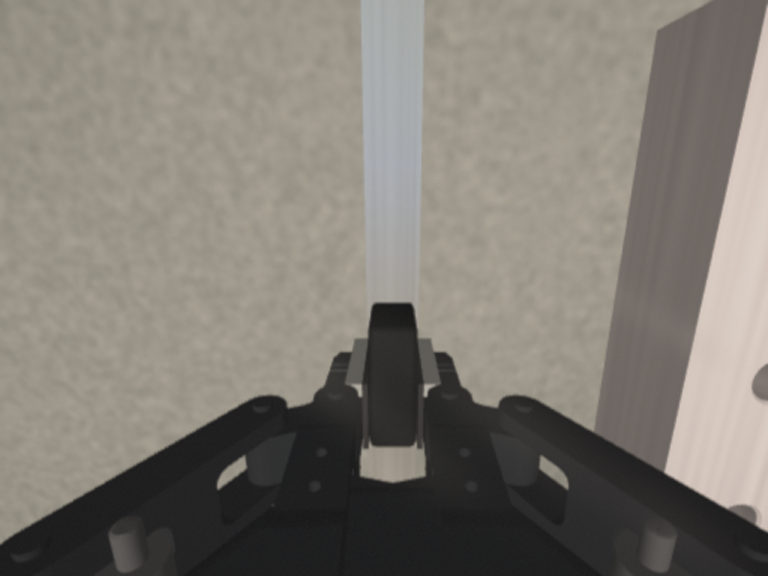

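Request:
move_arm(series=[[[0,0,0.008,0,0,0,0],[0,0,0.02,0,0,0,0],[0,0,0.025,0,0,0,0],[0,0,0.025,0,0,0,0],[0,0,0.025,0,0,0,0],[0,0,0.025,0,0,0,0],[0,0,0.013,0,0,0,0],[-0.003,-0.01,0,0,0,0,0],[-0.006,-0.02,0,0,0,0,0],[-0.006,-0.025,0,0,0,0,0],[-0.006,-0.025,0,0,0,0,0],[-0.005,-0.02,0,0,0,0,0],[-0.003,-0.015,0,0,0,0,0],[0,-0.0076,0,0,0,0,0],[0,0,0,0,0,0,0],[0,0,0,0,0,0,0],[0,0,0,0,0,0,0]]])

```text
clock: 39.23
position: [0.5618, -0.2329, 0.1696]
ee_rot: [-0.001, 1.0, -0.023, -0.0]
contact_force: [-0.5, -1.2, -2.7]
width: 0.0147
```

```bash
python3 look.py w37; python3 -c "
from h import *
im=cam('scene'); save(im,'s37c.png',(150,160,280,320),k=3.7)
im=cam('side'); save(im,'d37c.png',(230,170,380,290),k=5)"
```

```text
[ 0.5618 -0.2329  0.1696] [-0.5 -1.2 -2.7] 0.0147 [ 0.999 -0.047]
```

View pics/w37.png

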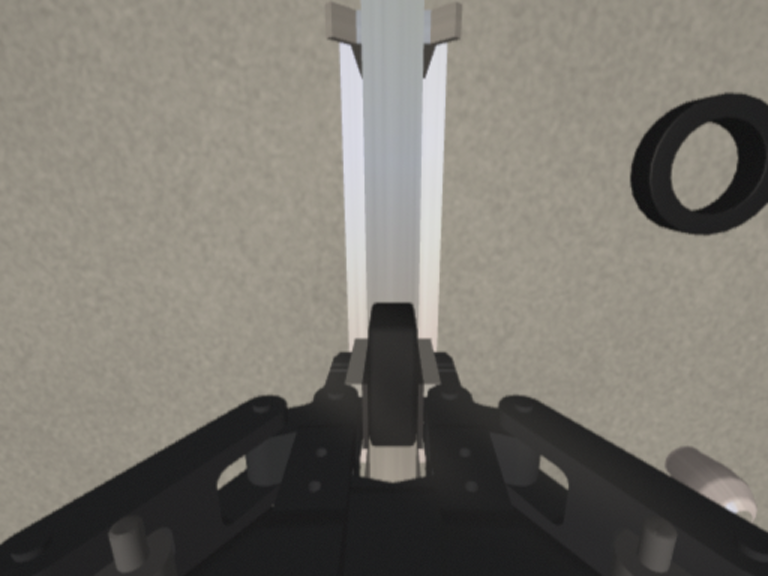

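View pics/s37c.png

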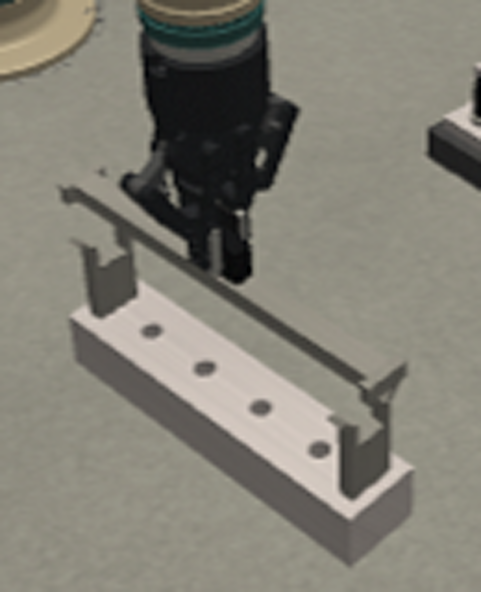

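View pics/d37c.png

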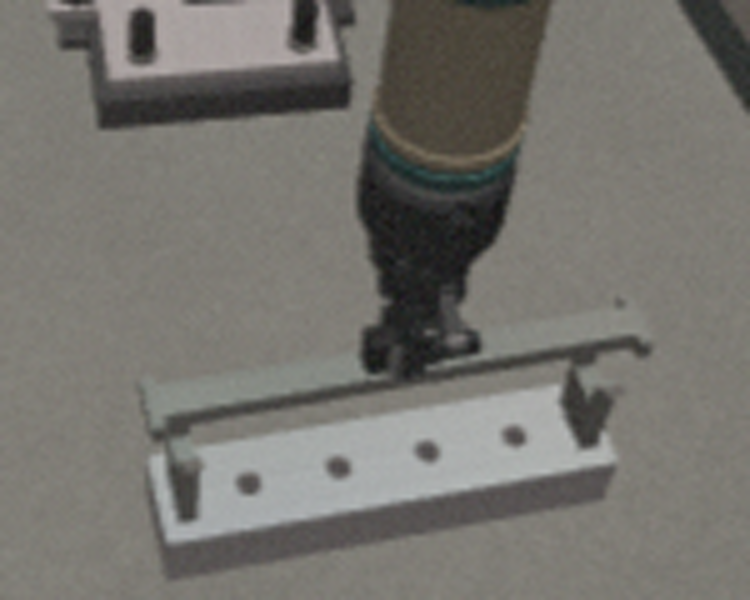

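Request:
move_arm(series=[[[0.001,-0.0014,-0.004,0,0,0,0],[0,0,-0.01,0,0,0,0],[0,0,-0.01,0,0,0,0],[0,0,-0.006,0,0,0,0],[0,0,-0.004,0,0,0,0],[0,0,0,0,0,0,0]]])

```text
clock: 39.88
position: [0.5619, -0.2348, 0.1341]
ee_rot: [-0.001, 1.0, -0.024, -0.001]
contact_force: [-0.3, 0.6, -3.1]
width: 0.0146
```

```bash
python3 look.py w38
```

```text
[ 0.5619 -0.2348  0.1341] [-0.3  0.6 -3.1] 0.0146 [ 0.999 -0.047]
```

View pics/w38.png

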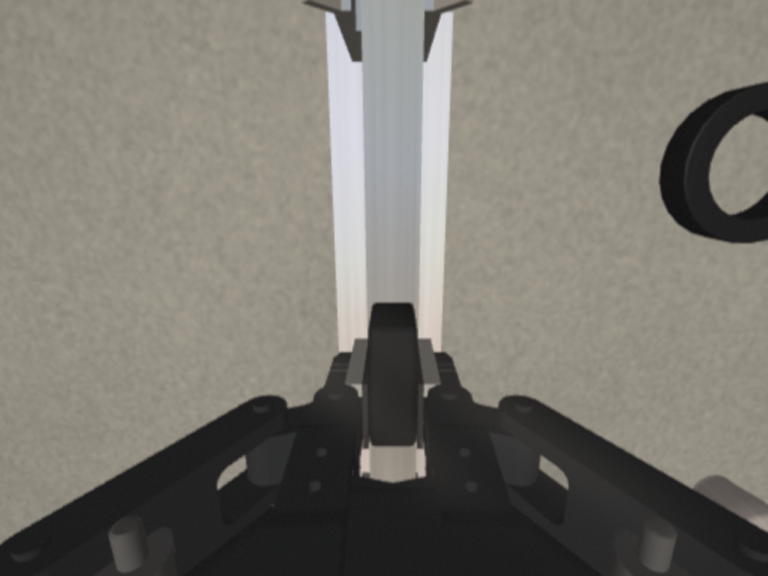

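Centred and free. I'll lower to the seat.

Request:
move_arm(series=[[[0,0,-0.004,0,0,0,0],[0,0,-0.004,0,0,0,0],[0,0,-0.003,0,0,0,0],[0,0,-0.001,0,0,0,0],[0,0,0,0,0,0,0],[0,0,0,0,0,0,0]]])

```text
clock: 40.43
position: [0.5627, -0.235, 0.1236]
ee_rot: [-0.0, 1.0, -0.024, -0.0]
contact_force: [0.3, 2.8, -4.3]
width: 0.0146
```

Request:
move_arm(series=[[[0,0,-0.001,0,0,0,0],[0,0,-0.001,0,0,0,0],[0,0,0,0,0,0,0]]])

```text
clock: 40.68
position: [0.5628, -0.235, 0.1222]
ee_rot: [-0.0, 1.0, -0.024, 0.0]
contact_force: [0.8, 3.7, -1.2]
width: 0.0149
```

Request:
move_arm(series=[[[0,0,0,0,0,0,0.05],[0,0,0,0,0,0,0.05],[0,0,0,0,0,0,0.05],[0,0,0.008,0,0,0,0.05],[0,0,0.02,0,0,0,0.05],[0,0,0.03,0,0,0,0.05],[0,0,0.03,0,0,0,0.05],[0,0.01,0.03,0,0,0,0.05],[0,0.01,0.025,0,0,0,0.05],[0,0,0,0,0,0,0.05],[0,0,0,0,0,0,0.05],[0,0,0,0,0,0,0.05]]])

```text
clock: 41.68
position: [0.5625, -0.2157, 0.265]
ee_rot: [0.0, 1.0, -0.024, -0.0]
contact_force: [-0.4, 0.1, 0.6]
width: 0.0501
```

```bash
python3 look.py w39; python3 -c "
from h import *
im=cam('scene'); dump(im,'s39.pkl'); save(im,'s39c.png',(150,140,390,320),k=3.2)
im=cam('side');  dump(im,'d39.pkl');save(im,'d39c.png',(220,130,380,290),k=3.7)"
```

```text
[ 0.5625 -0.2157  0.265 ] [-0.4  0.1  0.6] 0.0501 [ 0.999 -0.047]
```

View pics/w39.png

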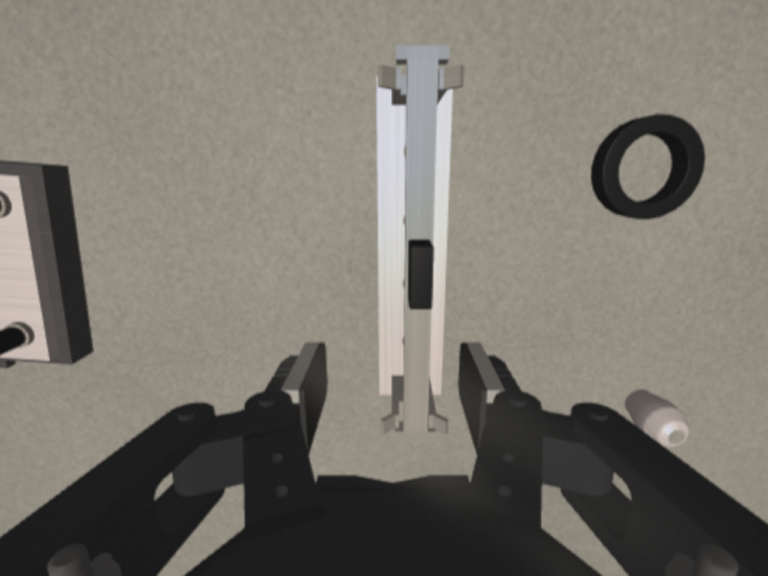

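View pics/s39c.png

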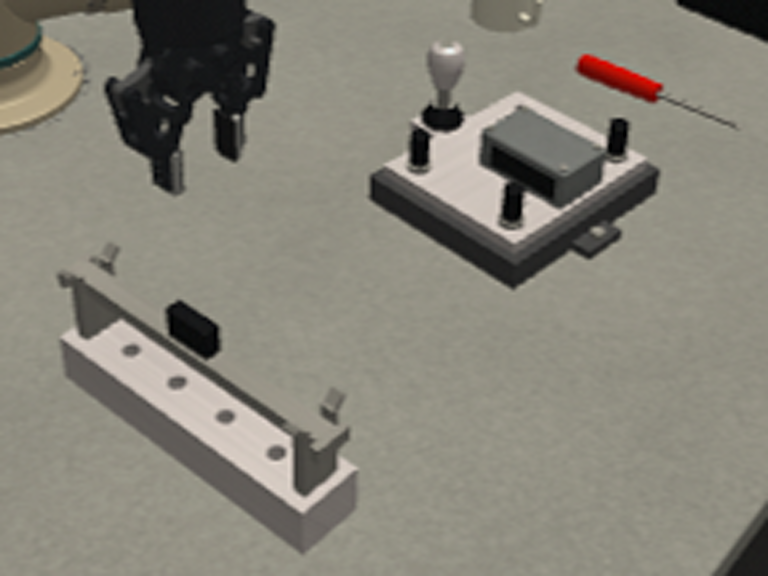

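View pics/d39c.png

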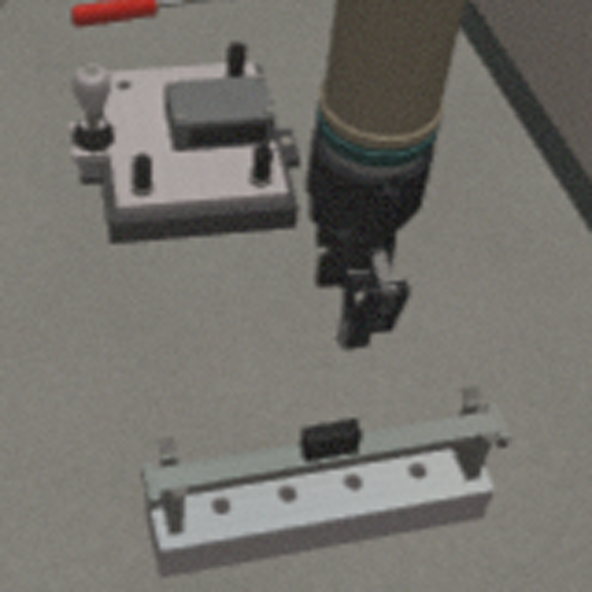

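Run:
```python
from h import *
s=load('s39.pkl'); d=load('d39.pkl'); w=load('w33.pkl')
for h in [(.6390,.2738),(.5005,.1336),(.6200,.1190)]:
    print((proj(s,[*h,.083])-[150,140])*3.2,(proj(s,[*h,.046])-[150,140])*3.2,'side',(proj(d,[*h,.083])-[220,130])*3.7,'wrist',proj(w,[*h,.083])*1.5)
g=lambda u,v:unp(load('w39.pkl'),u/1.5,v/1.5,.106)
a=(g(407,70)+g(438,70))/2; b=(g(405,420)+g(428,420))/2; print(a,b,np.arctan2(a[1]-b[1],a[0]-b[0]))
# overlay
c=cv2.resize(np.ascontiguousarray(s['color'][140:320,150:390,::-1]),None,fx=3.2,fy=3.2)
```

```text
[615.17003247 122.5673196 ] [610.71777211 153.58794677] side [231.62493047  46.15102585] wrist [263.25443672 124.78348989]
[415.55857244 133.12595523] [414.16710987 164.36181257] side [136.22370164 158.97325784] wrist [479.81610976 315.32198722]
[510.34656019 187.0799779 ] [507.31931406 219.1298722 ] side [258.09616302 148.8019884 ] wrist [502.93463882 141.80844171]
[ 0.6926 -0.2416  0.106 ] [ 0.43315 -0.23005  0.106  ] -0.04448787506633017
```

```bash
python3 -c "
from rig import manip
s=manip.get_state(); print(s['clock'],s['contact_force'],s['qd'].round(3)); print(manip.sign_off())"
```

```text
41.8333 [-0.44006705  0.17125604 -0.24175813] [-0.001  0.003 -0.001 -0.     0.002  0.   ]
the job is handed in; nothing more can be done
None
```

I finished the whole job and handed it in at 41.8 s of the 210 s limit; `sign_off` reports no verdict.

- **What I did:** I laid the bar on the bench clear of the rack and turned the mount by its lever from about 0.78 rad to about 0.002 rad. The three pins present went into holes 2, 3 and 0. While I worked on the pins, the bar was knocked about 3 cm along x and 5 cm towards the rack. I found it again in the pictures and laid it back in both brackets.

- **Pins:** Each one met 7–10 N of resistance at about the home height I expected. In the last wrist picture the pin tops lie within about 2 pixels of the fully home position, seen from above.

- **Bar:** It lies in both slots. Its yaw is −0.044 rad, against −0.044 rad at the start and about −0.047 rad fitted for the rack. It sits about 2 mm to one side, which is within the slot's play and the 6 mm allowed. I checked its height only by the seating force and by comparing pictures with the start.

- **Rest of the scene:** The gripper was well clear of everything at the end. None of my moves came near the tape, screwdriver, spare knob or mug. In the last pictures they look unmoved, though I did not measure them.

No check failed. The only disagreement was 2–3 mm between two ways of measuring the bar's position along its length, against the 12 mm allowed.

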